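# Fit the tube rotor to the mini-centrifuge and close its lid

### The job

Get the mini-centrifuge ready to run: fit the round tube rotor (not the bar-shaped strip rotor) onto the drive spindle, turned so that its D-shaped bore matches the flat on the shaft and pushed fully home; place it, do not drop it. Then gently lower the lid until it is fully shut, without slamming it, and let go. Leave everything else on the bench where it is.

Things in the scene. Friction and masses are not known exactly. Their poses are not given: they have to be found in the camera images.
- centrifuge: Mini-centrifuge, fixed: round white-grey housing 158 mm across; open chamber on top (inside radius 62 mm, floor 61, rim 85 mm above the bench, outside radius 69 mm), low sloping panel in front (to 106 mm, under 50 mm high), hinge housing behind (to 93 mm, 100 mm high). Origin on the bench on the vertical chamber axis; z up; -x is its front, +x points to the hinge at its back.
- spindle_seat (a point): Centre of the top face of the metal seat collar (radius 16 mm, a flat 10 mm from the axis on the shaft flat's side), 70 mm above the bench on the chamber axis: the rotor's underside comes to rest here. z up along the shaft; +x points from the axis straight out through the shaft's flat. The spindle turns with slight friction (about 0.01 N m) and stands at another angle each time.
- shaft_tip (a point): Top of the vertical D-shaped steel shaft that stands on the seat collar, 25 mm above the seat: 12 mm round with one flat 3 mm from the axis, 22 mm straight and a 3 mm tapered tip. Same axes as spindle_seat.
- tube_rotor: The rotor to fit: round bowl-shaped grey plastic rotor, 88 mm across, about 90 g, eight tube holes in its sloping inner face, outer rim 24 mm high, a finger-grip hub in the middle (see hub_top). Origin at the centre of the underside, on the bore axis; z up. It stands upright on the bench to the left or right of the centrifuge.
- hub_top (a point): Centre of the tube rotor's hub top, 48 mm above its underside. Hub 30 mm long along the rotor's x, 22 mm across its two flat faces (+y, -y): grip it there, above the rim. A D bore runs right through: 13.5 mm round, flat 3.75 mm from the axis on the +x side, where a fine dark line marks hub and rim; 0.75 mm clearance all round on the shaft; goes on one way round only. Axes as the rotor's.
- strip_rotor: The other rotor, to be left alone: bar-shaped grey plastic, 80 by 90 mm, two sloping wings with a row of eight small holes each, and the same 48 mm high hub. Origin at the centre of the underside. It lies on the other side of the centrifuge from the tube rotor.
- lid (a joint): Angle of the lid in rad: 0 fully shut, 1.57 upright, stop at 2.0; it starts open at 1.6 to 1.9. A stiff hinge (about 0.26 N m, so 1 to 3 N at the lip) holds the lid wherever it is left; it does not fall by itself.
- lid_hinge (a point): Middle of the lid's hinge axis, fixed on the housing, 78 mm behind the chamber axis and 88 mm above the bench. Its axes are those of the centrifuge: the hinge axis is y, and -x points over the chamber to the front.
- lid_lip (a point): Middle of the outer face (top face when shut) of the grey lip on the lid's free edge, 157 mm from the hinge axis and 5 mm to the outer side. Lip 46 mm wide, 24 long, 8 thick, reaching 169 mm from the axis; lid a smoked clear dome 140 mm across, 44 deep. z points out of the outer face (up when shut, away from the robot when upright), -x to the free edge.
- petri_dish: Clear round covered dish, 92 mm across, 17 mm high; bystander. Origin at the centre of its underside.
- brick_sample: Red brick slab 70 x 45 x 22 mm; bystander. Origin at the centre of its underside.
- stone_sample: Grey stone slab 75 x 50 x 20 mm; bystander. Origin at the centre of its underside.
- cork_sample: Cork slab 60 x 60 x 18 mm; bystander. Origin at the centre of its underside.
- tile_sample: Clay tile 50 x 50 x 8 mm; bystander. Origin at the centre of its underside.
- jar: White jar 48 mm across, 65 mm high; bystander. Origin at the centre of its underside.
Not all that is in view belongs to the job. What is shaped like the tube_rotor but yellow is not meant.

How it is judged:
By the outcome, as a careful person would: the job done as asked, in the order asked, and still so for the second after the job is handed in, with the robot touching nothing.
It also fails if it takes over 67 s, if anything falls off the work surface, if the arm or the gripper's body presses on something with over 40 N, if the wrist force passes 120 N, or if a joint passes its speed limit or range.

### The arm

A 6-joint arm with a two-finger parallel gripper is mounted at the origin on the work surface. World frame = base frame: x ahead of the robot, y to its left, z up, the work surface at z = 0. Lengths are in m, angles in degrees, forces in N, time in s.
With the tool pointing down it reaches from about 0.4 to 0.825 m from the base axis. Payload 7 kg.
Tool frame: the origin (TCP) lies between the finger pads; the fingertips stand 11 mm ahead of it and the grasp point (between the pads) lies 8 mm behind it (r.tcp_to_tips is the distance from the TCP to the fingertips, in m); x points along the fingers, y is the direction in which the jaws open and shut, and the axes are right-handed (so a half turn about x gives the same grasp; the last joint's range is limited). The gripper opens to 88 mm and grips with 3 to 60 N. Pads are 19 mm wide; open, the fingers measure 130 mm over their backs; the gripper's body (78 mm by 193 mm) begins 47 mm behind the grasp point.
Start: joints at [-50.071, 20.546, 0.682, 0, -70.136, -16.507], TCP at [0.268, -0.619, 0.238] pointing down, gripper open.
Joint ranges: [-176.03, 176.03], [-82.01, 121.73], [-58.28, 71.71], [-173.87, 95.51], [-174.79, -0.11], [-173.66, 173.66]. Speed limits (degrees/s): [136.94, 136.94, 172.46, 180, 180, 180].

### API

Orientations are given as [roll, pitch, yaw] about the fixed x, y, z axes, in that order (R = Rz(yaw) Ry(pitch) Rx(roll)).
In Python, from plant import r gives the robot as it stands.
- The arm moves only by the tool arm_command, never from a script. Its argument "plan" is a list of rows, each an object of numbers: "dx", "dy", "dz": the shift along the tool's x, y, z each as a share of 0.02 m, from -1 to 1; "wx", "wy", "wz": the turn, a rotation vector about the tool's x, y, z each as a share of 0.08 rad, from -1 to 1. In form: [{"dx": .., "dy": .., "dz": .., "wx": .., "wy": .., "wz": ..}, ...]. A call has 1 to 20 rows; each row shifts and turns the pose as measured when the row begins, along the tool's axes as they then stand; what a row does not reach is not made up. A row lasts 1/12 s, in which the tool goes at most 41.7 mm and 7.16 degrees, less where a joint would pass 70% of its speed; a pose out of reach is approached as far as the arm can. A call with a number of a shift or a turn outside -1 to 1 is refused whole. A call with a gripper value outside its range is refused whole. "fingers" is the closure, from -1 (fully open) to 1 (shut), so that 0 is half open, set as the call begins (left out, the last holds). The fingers move at their own pace and stop on an object; "force" is the grip in N (left out, the last holds). Time passes only in rows, so rows that do not move let the fingers close. It gives the time, the measured TCP pose, the force and the opening at its end, in the units of the state.
- r.get_state(): the state, without advancing time (a new reading comes with each control period).
- r.capture(name): name is "scene" or "top" or "wrist"; returns (picture, depth): 400x640x3 uint8, red, green, blue; 400x640 float32, m along the optical axis (not along the pixel's ray), 0 where there is no reading.
- r.camera_model(name): a dict with "vertical_fov" (degrees; the focal length in pixels is half the picture's height over the tangent of half this angle, whatever the lens; pixels are square), "cx", "cy" (the principal point, pixels), "R" (3x3) and "t" (3): a world point X has camera coordinates R X + t. Camera axes: x right, y down, z forward; pixel columns grow to the right and rows downward; lengths in m; the calibration is good to about 2 mm. A picture is of the moment at which its call begins: read the wrist's pose just before it. camera_model takes no time and is no camera call; for the wrist camera it gives the pose at the moment of the call.
- r.close_job(): hands the job in, once; it reports no verdict.
Trained networks look in the newest picture that a camera, given by its name, has taken for a name from the list of things; names that differ only in an ending like _2 or _b are one class to them, and where a whole thing is asked for, a point or a joint stands for the part that bears it (a point fixed in the world has none). Each returns a list of dicts, best first, with "score" (0 to 1); they miss things now and then, are a little off and sometimes report something else, mostly with a low value. They report only what shows in the picture. A call takes as long as a camera call. They do not tell look-alikes from the thing itself.
- r.cut_out(camera, query): "mask" (400x640 bool, what is visible of it) and "bbox" ([left, top, width, height] in pixels, round what is visible of it).
- r.spot_point(camera, query): "centre" ([column, row] in pixels: a listed point, or the origin of a listed thing).
The state is a dict: "time_s": time; "joints": joint angles; "qd": joint speeds; "joint_torque": joint torques, N m; "tcp_pos": TCP position; "eef_rot": TCP orientation; "contact_force": force on the tool from outside, world axes, zero at the start; "moment": the same for the moment, N m; "gripper_width": finger opening in m.
Only numpy, scipy, OpenCV 4.12 (cv2) and the standard library are available. Lean on these libraries where they do the work, as an engineer would, in place of code of your own. Each camera call takes 0.05 s, during which the arm holds its last target.

## Working session

There is one attempt and no reset: what is moved stays moved. The work goes in short steps, Python scripts to look and compute and a tool call to move; the robot and the scene stay as the last step left them, time stands still between calls to the robot, and variables do not carry over. Pictures are saved under pics/ and viewed, and the job is handed in when it is done.

Besides the shell and the picture viewer there is one more tool, called after "Emit:" as name(argument=value, ...), one argument or row to a line, values as JSON. arm_command: Moves the arm, as the interface text tells. Shift numbers are shares of 0.02 m and turn numbers shares of 0.08 rad, none past 1 either way. Its arguments: {"type":"object","properties":{"plan":{"type":"array","items":{"type":"object","properties":{"dx":{"type":"number"},"dy":{"type":"number"},"dz":{"type":"number"},"wx":{"type":"number"},"wy":{"type":"number"},"wz":{"type":"number"}}}},"fingers":{"type":"number"},"force":{"type":"number"}},"required":["plan"]}

```bash
ls; mkdir -p pics
cat > h.py <<'E'
import numpy as np, cv2
from plant import r
from scipy.spatial.transform import Rotation as Ro
def cap(n,f=None):
    m=r.camera_model(n); p,d=r.capture(n)
    if f: cv2.imwrite('pics/'+f,p[:,:,::-1])
    return m,p,d
def foc(m): return 200/np.tan(np.radians(m['vertical_fov'])/2)
def world(m,u,v,z):
    f=foc(m); c=np.array([(u-m['cx'])/f*z,(v-m['cy'])/f*z,z],float)
    return np.array(m['R']).T@(c-np.array(m['t']))
def ray(m,u,v,h):
    # intersect with plane z=h
    f=foc(m); R=np.array(m['R']); o=-R.T@np.array(m['t']); d=R.T@np.array([(u-m['cx'])/f,(v-m['cy'])/f,1])
    return o+d*(h-o[2])/d[2]
def proj(m,X):
    c=np.array(m['R'])@np.array(X)+np.array(m['t']); f=foc(m); return [m['cx']+f*c[0]/c[2], m['cy']+f*c[1]/c[2]]
def cloud(m,d):
    v,u=np.mgrid[0:400,0:640]; f=foc(m)
    c=np.stack([(u-m['cx'])/f*d,(v-m['cy'])/f*d,d],-1)
    return (c-np.array(m['t']))@np.array(m['R'])
E
python3 - <<'E'
from h import *
for n in('scene','top','wrist'):
    m,p,d=cap(n,n+'0.png'); print(n,m['vertical_fov'],m['cx'],m['cy'],-np.array(m['R']).T@np.array(m['t']))
    np.savez(''+n+'0.npz',p=p,d=d)
    for q in ['tube_rotor','hub_top','spindle_seat','shaft_tip','centrifuge','strip_rotor','lid_lip']:
        if n!='wrist': print(q,[(round(x['score'],2),np.round(x['centre'])) for x in r.spot_point(n,q)[:3]])
print(r.get_state())
E
```

```text
pics
scene 51.16167506236454 321.17051510259313 199.46252277728127 [ 1.43337616 -0.0606296   0.87920965]
tube_rotor [(0.84, array([248., 225.])), (0.67, array([275., 260.])), (0.57, array([320., 265.]))]
hub_top [(0.93, array([320., 252.])), (0.75, array([277., 245.])), (0.58, array([250., 212.]))]
spindle_seat []
shaft_tip []
centrifuge [(0.91, array([336., 213.])), (0.27, array([343., 174.]))]
strip_rotor [(0.87, array([435., 206.]))]
lid_lip [(0.9, array([346., 179.]))]
top 53.915442240621694 324.05527078261593 202.33738597964478 [ 0.44750523 -0.06806967  1.10349418]
tube_rotor [(0.8, array([402., 208.])), (0.67, array([326., 152.])), (0.61, array([368., 157.]))]
hub_top [(0.93, array([324., 151.])), (0.86, array([371., 156.])), (0.55, array([407., 202.]))]
spindle_seat [(0.55, array([305., 217.]))]
shaft_tip [(0.47, array([304., 221.]))]
centrifuge [(0.72, array([400., 207.])), (0.69, array([307., 222.]))]
strip_rotor [(0.68, array([201., 229.]))]
lid_lip [(0.71, array([297., 165.]))]
wrist 61.2271410340615 319.63783021014416 198.35979591926696 [ 0.20488991 -0.64705345  0.38361948]
{'time_s': 0.85, 'joints': array([-5.00693409e+01,  2.05446769e+01,  6.81657679e-01,  5.47581830e-04,
       -7.01364876e+01, -1.65052755e+01]), 'qd': array([ 0.00048096, -0.05084364,  0.00716606, -0.04674441,  0.02335213,
       -0.02635265]), 'joint_torque': array([ 8.49807111e-04, -5.82330501e+01,  2.93302310e+01,  7.00249806e+00,
        1.26317437e-02, -2.25075706e-05]), 'tcp_pos': array([ 0.26829899, -0.61935746,  0.23757969]), 'eef_rot': array([-119.73336022,   89.99928692,  -96.3077905 ]), 'contact_force': array([ 0.21273075,  0.17093194, -0.30811468]), 'moment': array([0.03612781, 0.00246843, 0.05030036]), 'gripper_width': 0.0873193316486589}
```

View pics/scene0.png

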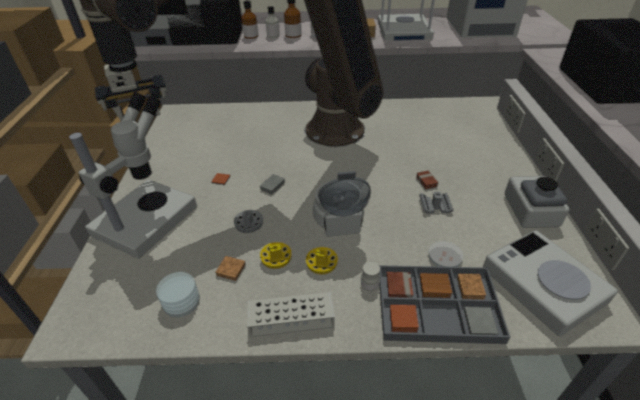

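View pics/top0.png

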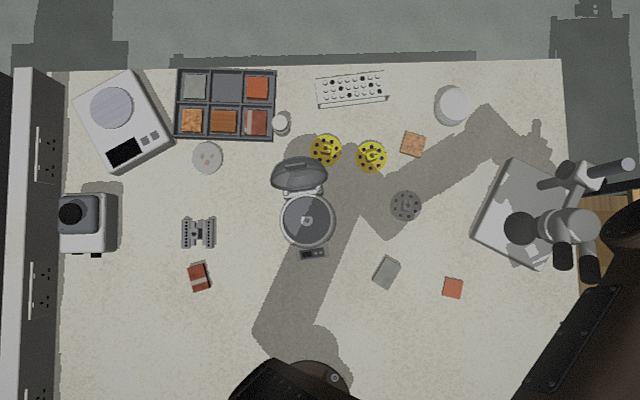

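View pics/wrist0.png

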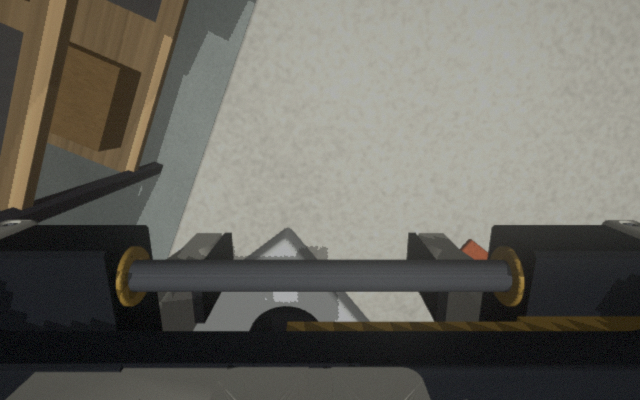

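The tube rotor is the grey one at about (405,206) in the top view, right of the centrifuge (307,220). The two yellow ones are decoys. The strip rotor is at (198,232).

Run:
```python
from h import *
m=r.camera_model('top'); z=np.load('top0.npz'); p,d=z['p'],z['d']; P=cloud(m,d)
hsel=(P[...,2]>.035)&(np.hypot(*(P[...,:2]-ray(m,405,206,.02)[:2]).transpose(2,0,1))<.06)
print('hub',P[hsel].mean(0),hsel.sum())
ring=(P[...,2]>.015)&(np.hypot(*(P[...,:2]-ray(m,405,206,.02)[:2]).transpose(2,0,1))<.07)
print('rotor',P[ring].mean(0),[P[ring].min(0),P[ring].max(0)])
c=ray(m,306,221,.08); print('chamber',c)
rr=np.hypot(P[...,0]-c[0],P[...,1]-c[1])
s=(rr<.09)&(P[...,2]>.079)&(P[...,2]<.09); print('rim',P[s].min(0),P[s].max(0),s.sum())
s=(rr<.03)&(P[...,2]>.08);print('shaft',P[s].mean(0),s.sum())
for q in [p[170:240,370:440],p[180:265,265:350]]:
    pass
a=cv2.resize(p[175:240,370:440],None,fx=8,fy=8,interpolation=cv2.INTER_CUBIC); cv2.imwrite('pics/a.png',a[:,:,::-1])
a=cv2.resize(p[150:265,260:350],None,fx=5,fy=5,interpolation=cv2.INTER_CUBIC); cv2.imwrite('pics/b.png',a[:,:,::-1])
s=r.get_state(); print(Ro.from_euler('xyz',s['eef_rot'],degrees=True).as_matrix().round(3))
mw=r.camera_model('wrist'); print(np.array(mw['R']).round(3))
```

```text
hub [ 0.52863594 -0.27909558  0.04813897] 84
rotor [ 0.52886857 -0.28074209  0.02517302] [array([ 0.48581145, -0.32286632,  0.0150014 ]), array([ 0.57170814, -0.23687566,  0.05378664])]
chamber [ 0.49001707 -0.00886714  0.08      ]
rim [ 0.42515527 -0.07910722  0.0792777 ] [0.57223722 0.05622281 0.08973988] 569
shaft [ 0.49191947 -0.01107842  0.0952126 ] 12
[[-0.    -0.398  0.918]
 [-0.     0.918  0.398]
 [-1.    -0.    -0.   ]]
[[-0.398  0.917 -0.001]
 [ 0.886  0.384  0.259]
 [ 0.238  0.102 -0.966]]
```

View pics/a.png

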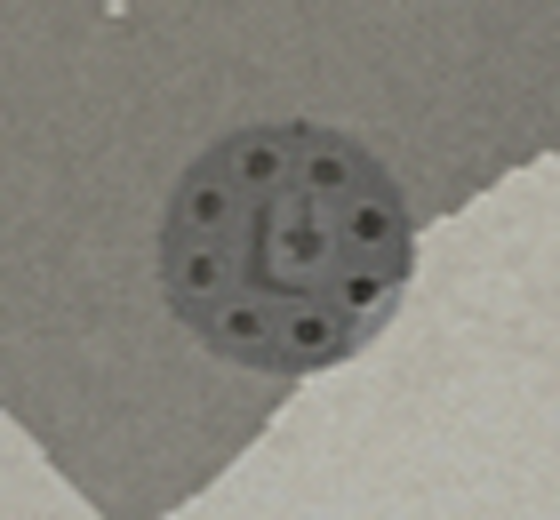

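View pics/b.png

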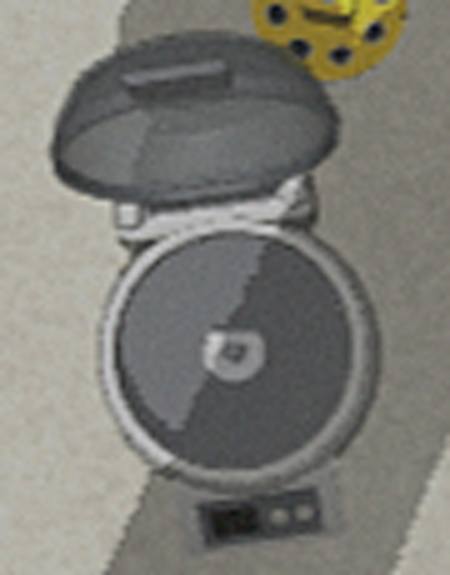

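Run:
```python
from h import *
m=r.camera_model('top'); z=np.load('top0.npz'); P=cloud(m,z['d'])
s=np.zeros((400,640),bool); s[150:280,465:600]=1
for h in (.1,.15,.2,.25,.3):
    k=s&(P[...,2]>h); print(h,P[k].min(0).round(2),P[k].max(0).round(2))
# bench/shaft/lid
print('mark dir', ray(m,370+300/8,175+127/8,.024)-ray(m,370+302/8,175+240/8,.048))
k=np.zeros((400,640),bool); k[150:195,265:335]=1; k&=P[...,2]>.11
Q=P[k]; c=np.array([.4915,-.0105])
print(Q.max(0),Q.min(0))
for h in np.arange(.11,.28,.02):
    a=Q[abs(Q[:,2]-h)<.01]; 
    if len(a): print(round(h,2),len(a),a.min(0).round(3),a.max(0).round(3))
ms=r.camera_model('scene'); zs=np.load('scene0.npz'); p=zs['p']
cv2.imwrite('pics/c.png',cv2.resize(p[160:240,290:390],None,fx=7,fy=7,interpolation=cv2.INTER_CUBIC)[:,:,::-1])
for q in('lid_lip','lid_hinge'):
  for n in('top','scene'): print(q,n,[(round(x['score'],2),np.round(x['centre'],1)) for x in r.spot_point(n,q)[:3]])
```

```text
0.1 [ 0.36 -0.67  0.1 ] [ 0.61 -0.07  1.1 ]
0.15 [ 0.36 -0.67  0.15] [ 0.61 -0.07  1.1 ]
0.2 [ 0.36 -0.67  0.2 ] [ 0.61 -0.07  1.1 ]
0.25 [ 0.36 -0.66  0.25] [ 0.6  -0.07  1.1 ]
0.3 [ 0.36 -0.61  0.3 ] [ 0.49 -0.07  1.1 ]
mark dir [ 0.04086909 -0.00575185 -0.024     ]
[0.63789877 0.06910536 1.10349418] [ 0.44750523 -0.06879631  0.11000824]
0.11 254 [ 0.568 -0.051  0.11 ] [0.618 0.051 0.12 ]
0.13 237 [ 0.57  -0.064  0.12 ] [0.62  0.061 0.14 ]
0.15 46 [ 0.573 -0.066  0.14 ] [0.605 0.066 0.159]
0.17 20 [ 0.576 -0.069  0.16 ] [0.616 0.069 0.18 ]
0.19 82 [ 0.582 -0.067  0.18 ] [0.638 0.066 0.2  ]
0.21 289 [ 0.586 -0.058  0.2  ] [0.637 0.061 0.22 ]
0.23 169 [ 0.594 -0.04   0.22 ] [0.626 0.042 0.239]
0.25 112 [ 0.601 -0.019  0.24 ] [0.613 0.025 0.257]
lid_lip top [(0.71, array([296.9, 165.2]))]
lid_lip scene [(0.9, array([346.3, 179.1]))]
lid_hinge top [(0.88, array([296.9, 188.5])), (0.4, array([295.5, 165.5]))]
lid_hinge scene [(0.6, array([344.1, 209.3]))]
```

View pics/c.png

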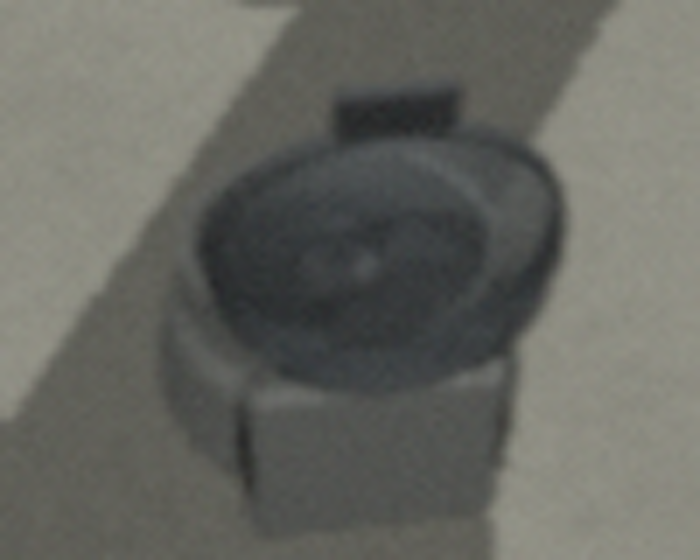

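Emit:
arm_command(
  plan=[
    {"dy": 0.92, "dz": 0.4},
    {"dy": 0.92, "dz": 0.4},
    {"dy": 0.92, "dz": 0.4},
    {"dy": 0.92, "dz": 0.4},
    {"dy": 0.92, "dz": 0.4},
    {"dy": 0.92, "dz": 0.4},
    {"dy": 0.92, "dz": 0.4},
    {"dy": 0.92, "dz": 0.4},
    {"dy": 0.92, "dz": 0.4},
    {"dy": 0.92, "dz": 0.4},
    {"dy": 0.92, "dz": 0.4},
    {"dy": 0.92, "dz": 0.4},
    {"dz": 0.5, "wx": 1},
    {"dz": 0.5, "wx": 1},
    {"dz": 0.5, "wx": 1},
    {"dz": 0.5, "wx": 1},
    {"dz": 1, "wx": 1},
  ],
)

```text
schema error: expected keys dx, dy, dz, wx, wy, wz
```

Emit:
arm_command(
  plan=[
    {"dx": 0, "dy": 0.92, "dz": 0.4, "wx": 0, "wy": 0, "wz": 0},
    {"dx": 0, "dy": 0.92, "dz": 0.4, "wx": 0, "wy": 0, "wz": 0},
    {"dx": 0, "dy": 0.92, "dz": 0.4, "wx": 0, "wy": 0, "wz": 0},
    {"dx": 0, "dy": 0.92, "dz": 0.4, "wx": 0, "wy": 0, "wz": 0},
    {"dx": 0, "dy": 0.92, "dz": 0.4, "wx": 0, "wy": 0, "wz": 0},
    {"dx": 0, "dy": 0.92, "dz": 0.4, "wx": 0, "wy": 0, "wz": 0},
    {"dx": 0, "dy": 0.92, "dz": 0.4, "wx": 0, "wy": 0, "wz": 0},
    {"dx": 0, "dy": 0.92, "dz": 0.4, "wx": 0, "wy": 0, "wz": 0},
    {"dx": 0, "dy": 0.92, "dz": 0.4, "wx": 0, "wy": 0, "wz": 0},
    {"dx": 0, "dy": 0.92, "dz": 0.4, "wx": 0, "wy": 0, "wz": 0},
    {"dx": 0, "dy": 0.92, "dz": 0.4, "wx": 0, "wy": 0, "wz": 0},
    {"dx": 0, "dy": 0.92, "dz": 0.4, "wx": 0, "wy": 0, "wz": 0},
    {"dx": 0, "dy": 0, "dz": 0.5, "wx": 1, "wy": 0, "wz": 0},
    {"dx": 0, "dy": 0, "dz": 0.5, "wx": 1, "wy": 0, "wz": 0},
    {"dx": 0, "dy": 0, "dz": 0.5, "wx": 1, "wy": 0, "wz": 0},
    {"dx": 0, "dy": 0, "dz": 0.5, "wx": 1, "wy": 0, "wz": 0},
    {"dx": 0, "dy": 0, "dz": 1, "wx": 1, "wy": 0, "wz": 0},
  ],
)

```text
time_s: 2.47
tcp_pos: [0.3245, -0.3542, 0.2385]
eef_rot: [-19.1, 89.7, -19.5]
contact_force: [-0.3, -0.0, 0.3]
gripper_width: 0.088
```

Emit:
arm_command(
  plan=[
    {"dx": 0.3, "dy": 0.23, "dz": 1, "wx": 0, "wy": 0, "wz": 0},
    {"dx": 0.3, "dy": 0.23, "dz": 1, "wx": 0, "wy": 0, "wz": 0},
    {"dx": 0.3, "dy": 0.23, "dz": 1, "wx": 0, "wy": 0, "wz": 0},
    {"dx": 0.3, "dy": 0.23, "dz": 1, "wx": 0, "wy": 0, "wz": 0},
    {"dx": 0.3, "dy": 0.23, "dz": 1, "wx": 0, "wy": 0, "wz": 0},
    {"dx": 0.3, "dy": 0.23, "dz": 1, "wx": 0, "wy": 0, "wz": 0},
    {"dx": 0.3, "dy": 0.23, "dz": 1, "wx": 0, "wy": 0, "wz": 0},
    {"dx": 0.3, "dy": 0.23, "dz": 1, "wx": 0, "wy": 0, "wz": 0},
    {"dx": 0.3, "dy": 0.23, "dz": 1, "wx": 0, "wy": 0, "wz": 0},
    {"dx": 0.3, "dy": 0.23, "dz": 1, "wx": 0, "wy": 0, "wz": 0},
    {"dx": 0.3, "dy": 0.23, "dz": 1, "wx": 0, "wy": 0, "wz": 0},
    {"dx": 0.3, "dy": 0.23, "dz": 1, "wx": 0, "wy": 0, "wz": 0},
    {"dx": 0.3, "dy": 0.23, "dz": 1, "wx": 0, "wy": 0, "wz": 0},
    {"dx": 0.3, "dy": 0.23, "dz": 0.8, "wx": 0, "wy": 0, "wz": 0},
    {"dx": 0, "dy": 0, "dz": 0, "wx": 0, "wy": 0, "wz": 0},
  ],
)

```text
time_s: 3.72
tcp_pos: [0.6195, -0.2901, 0.1555]
eef_rot: [-24.2, 89.2, -25.0]
contact_force: [-0.1, -0.1, 0.2]
gripper_width: 0.0873
```

Run:
```python
from h import *
s=r.get_state(); print(s['tcp_pos'],Ro.from_euler('xyz',s['eef_rot'],degrees=True).as_matrix().round(4))
m,p,d=cap('wrist','w1.png'); np.savez('w1.npz',p=p,d=d)
m2,p2,d2=cap('top','t1.png'); np.savez('t1.npz',p=p2,d=d2)
for q in('tube_rotor','hub_top'): print([(x['score'],np.array(x['centre']),ray(m,*x['centre'],.048 if q=='hub_top' else 0)) for x in r.spot_point('wrist',q)])
P=cloud(m,d); k=(P[...,2]>.044)&(P[...,2]<.055)&(np.hypot(P[...,0]-.529,P[...,1]+.28)<.03)
print(k.sum(),P[k].mean(0),cv2.minAreaRect((P[k][:,:2]*1000).astype(np.float32)))
v,u=np.where(k);print(u.mean(),v.mean())
```

```text
[ 0.61947999 -0.29007281  0.15547591] [[ 0.0121  0.0133  0.9998]
 [-0.0056  0.9999 -0.0133]
 [-0.9999 -0.0055  0.0122]]
[(0.76, array([329.6,  79.9]), array([ 0.52985914, -0.28163956,  0.        ])), (0.6, array([429.3, 229.9]), array([ 0.66547947, -0.18790995,  0.        ]))]
[(0.8, array([334.2,  75.5]), array([ 0.52996577, -0.27947746,  0.048     ])), (0.8, array([446.7, 250.8]), array([ 0.66505678, -0.18854781,  0.048     ]))]
1087 [ 0.5301985  -0.27999933  0.04687583] ((530.2507934570312, -280.03094482421875), (22.02678680419922, 30.054109573364258), 82.19607543945312)
333.4167433302668 75.84544618215271
```

View pics/w1.png

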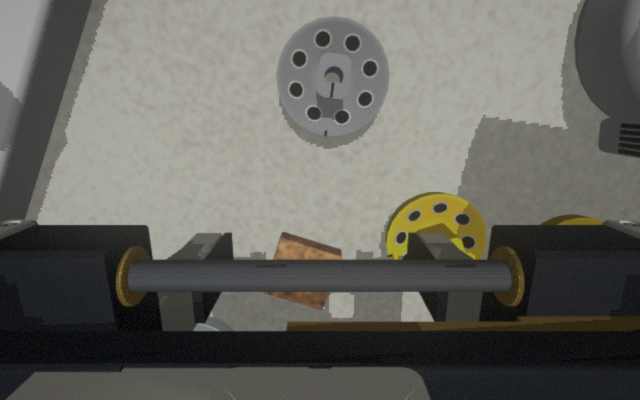

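Rotor hub is at (333,76) in the wrist view, with its mark line pointing down the image. It stands clear of everything. Next I'll check the spindle flat in the top view.

Run:
```python
from h import *
p=np.load('t1.npz')['p']
a=p[205:240,288:325]; a=cv2.resize(a,None,fx=16,fy=16,interpolation=cv2.INTER_CUBIC); cv2.imwrite('pics/b1.png',a[:,:,::-1])
b=np.load('top0.npz')['p'][205:240,288:325]; cv2.imwrite('pics/b2.png',cv2.resize(b,None,fx=16,fy=16,interpolation=cv2.INTER_CUBIC)[:,:,::-1])
```

```text
(no output)
```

View pics/b1.png

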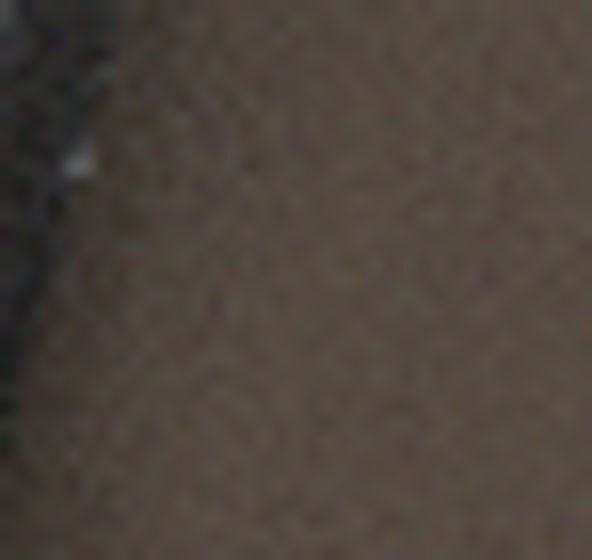

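View pics/b2.png

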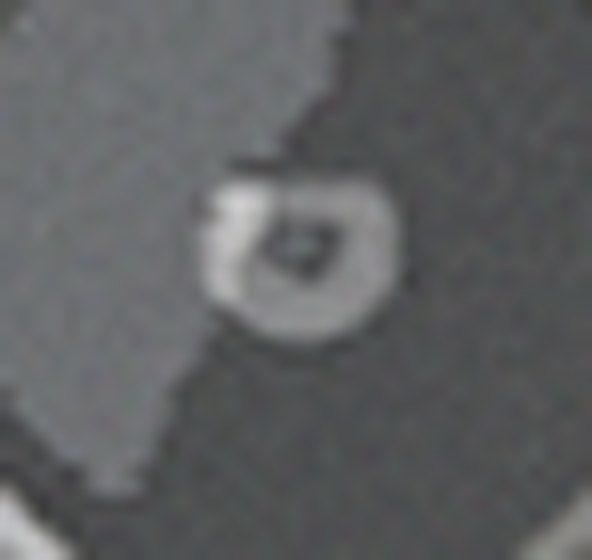

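```bash
cat >> h.py <<'E'
def togo(pos,yaw,s=None):
    """tool pointing down, tool z at world yaw (deg)"""
    s=s or r.get_state(); R=Ro.from_euler('xyz',s['eef_rot'],degrees=True).as_matrix()
    a=np.radians(yaw); zt=np.array([np.cos(a),np.sin(a),0]); xt=np.array([0,0,-1.]); yt=np.cross(zt,xt)
    T=np.stack([xt,yt,zt],1)
    sh=R.T@(np.array(pos)-s['tcp_pos'])/.02
    w=Ro.from_matrix(R.T@T).as_rotvec()/.08
    print('t',s['time_s'],'tcp',s['tcp_pos'].round(4),'shift rows',sh.round(2),'turn rows',w.round(2),'zyaw',np.degrees(np.arctan2(R[1,2],R[0,2])).round(2))
    print('shift after turn', (T.T@(np.array(pos)-s['tcp_pos'])/.02).round(2))
E
python3 -c "
from h import *
togo([.530,-.280,.075],-7.8)"
```

```text
t 3.9167 tcp [ 0.617  -0.2912  0.1577] shift rows [ 4.07  0.52 -4.41] turn rows [1.52 0.17 0.06] zyaw -0.83
shift after turn [ 4.13 -0.04 -4.38]
```

Emit:
arm_command(
  plan=[
    {"dx": 0, "dy": 0, "dz": 0, "wx": 0.76, "wy": 0.09, "wz": 0.03},
    {"dx": 0, "dy": 0, "dz": 0, "wx": 0.76, "wy": 0.08, "wz": 0.03},
    {"dx": 0.4, "dy": 0, "dz": -1, "wx": 0, "wy": 0, "wz": 0},
    {"dx": 0.7, "dy": 0, "dz": -1, "wx": 0, "wy": 0, "wz": 0},
    {"dx": 0.7, "dy": 0, "dz": -1, "wx": 0, "wy": 0, "wz": 0},
    {"dx": 0.8, "dy": 0, "dz": -1, "wx": 0, "wy": 0, "wz": 0},
    {"dx": 0.8, "dy": 0, "dz": -0.4, "wx": 0, "wy": 0, "wz": 0},
    {"dx": 0.7, "dy": 0, "dz": 0, "wx": 0, "wy": 0, "wz": 0},
    {"dx": 0, "dy": 0, "dz": 0, "wx": 0, "wy": 0, "wz": 0},
  ],
)

```text
time_s: 4.67
tcp_pos: [0.5217, -0.2822, 0.0814]
eef_rot: [-4.4, 89.3, -12.9]
contact_force: [-0.4, 0.3, 0.5]
gripper_width: 0.0874
```

```bash
python3 -c "
from h import *
togo([.530,-.280,.037],-7.8)"
```

```text
t 4.6667 tcp [ 0.5217 -0.2822  0.0814] shift rows [2.23 0.17 0.36] turn rows [-0.15  0.16  0.01] zyaw -8.49
shift after turn [2.22 0.17 0.39]
```

Emit:
arm_command(
  plan=[
    {"dx": 0, "dy": 0.17, "dz": 0.36, "wx": -0.15, "wy": 0.16, "wz": 0},
    {"dx": 0, "dy": 0, "dz": 0, "wx": 0, "wy": 0, "wz": 0},
  ],
)

```text
time_s: 4.83
tcp_pos: [0.529, -0.2807, 0.0837]
eef_rot: [-65.9, 89.9, -73.7]
contact_force: [0.4, 0.0, 0.7]
gripper_width: 0.0878
```

```bash
python3 -c "
from h import *
togo([.530,-.280,.037],-7.8)"
```

```text
t 4.8333 tcp [ 0.529  -0.2807  0.0837] shift rows [2.33 0.05 0.04] turn rows [-0.    0.01  0.02] zyaw -7.8
shift after turn [2.33 0.04 0.04]
```

Emit:
arm_command(
  plan=[
    {"dx": 0.5, "dy": 0.04, "dz": 0.04, "wx": 0, "wy": 0, "wz": 0},
    {"dx": 0.8, "dy": 0, "dz": 0, "wx": 0, "wy": 0, "wz": 0},
    {"dx": 0.7, "dy": 0, "dz": 0, "wx": 0, "wy": 0, "wz": 0},
    {"dx": 0.3, "dy": 0, "dz": 0, "wx": 0, "wy": 0, "wz": 0},
    {"dx": 0, "dy": 0, "dz": 0, "wx": 0, "wy": 0, "wz": 0},
  ],
)

```text
time_s: 5.25
tcp_pos: [0.5353, -0.2811, 0.0395]
eef_rot: [-14.5, 89.4, -22.2]
contact_force: [-0.8, -0.7, 0.7]
gripper_width: 0.0873
```

```bash
python3 -c "
from h import *
togo([.530,-.280,.037],-7.8)"
```

```text
t 5.25 tcp [ 0.5353 -0.2811  0.0395] shift rows [ 0.12  0.02 -0.27] turn rows [0.01 0.13 0.03] zyaw -7.75
shift after turn [ 0.12  0.02 -0.27]
```

Emit:
arm_command(
  plan=[
    {"dx": 0.12, "dy": 0, "dz": -0.27, "wx": 0, "wy": 0.13, "wz": 0.03},
    {"dx": 0, "dy": 0, "dz": 0, "wx": 0, "wy": 0, "wz": 0},
  ],
)

```text
time_s: 5.42
tcp_pos: [0.5299, -0.2803, 0.037]
eef_rot: [-175.5, 89.9, 176.8]
contact_force: [-0.3, -0.6, 0.5]
gripper_width: 0.0878
```

```bash
python3 -c "
from h import *
togo([.530,-.280,.037],-7.8)"
```

```text
t 5.4167 tcp [ 0.5299 -0.2803  0.037 ] shift rows [-0.    0.02  0.  ] turn rows [ 0.02 -0.02  0.  ] zyaw -7.73
shift after turn [-0.    0.02  0.  ]
```

Emit:
arm_command(
  plan=[
    {"dx": 0, "dy": 0, "dz": 0, "wx": 0, "wy": 0, "wz": 0},
    {"dx": 0, "dy": 0, "dz": 0, "wx": 0, "wy": 0, "wz": 0},
    {"dx": 0, "dy": 0, "dz": 0, "wx": 0, "wy": 0, "wz": 0},
    {"dx": 0, "dy": 0, "dz": 0, "wx": 0, "wy": 0, "wz": 0},
    {"dx": 0, "dy": 0, "dz": 0, "wx": 0, "wy": 0, "wz": 0},
    {"dx": 0, "dy": 0, "dz": 0, "wx": 0, "wy": 0, "wz": 0},
    {"dx": 0, "dy": 0, "dz": 0, "wx": 0, "wy": 0, "wz": 0},
    {"dx": 0, "dy": 0, "dz": 0, "wx": 0, "wy": 0, "wz": 0},
  ],
  fingers=1,
  force=30,
)

```text
time_s: 6.08
tcp_pos: [0.5316, -0.2808, 0.04]
eef_rot: [-10.9, 89.8, -18.7]
contact_force: [0.4, 0.2, 0.2]
gripper_width: 0.0397
```

Emit:
arm_command(
  plan=[
    {"dx": 0.15, "dy": 0, "dz": -0.06, "wx": 0, "wy": 0, "wz": 0},
    {"dx": 0.02, "dy": 0, "dz": 0, "wx": 0, "wy": 0, "wz": 0},
    {"dx": 0.02, "dy": 0, "dz": 0, "wx": 0, "wy": 0, "wz": 0},
    {"dx": 0.02, "dy": 0, "dz": 0, "wx": 0, "wy": 0, "wz": 0},
    {"dx": 0.02, "dy": 0, "dz": 0, "wx": 0, "wy": 0, "wz": 0},
    {"dx": 0.02, "dy": 0, "dz": 0, "wx": 0, "wy": 0, "wz": 0},
  ],
)

```text
time_s: 6.58
tcp_pos: [0.5305, -0.2806, 0.0362]
eef_rot: [-16.3, 89.8, -24.0]
contact_force: [-1.5, 1.2, 4.5]
gripper_width: 0.0217
```

Emit:
arm_command(
  plan=[
    {"dx": -0.3, "dy": 0, "dz": 0, "wx": 0, "wy": 0, "wz": 0},
    {"dx": -0.6, "dy": 0, "dz": 0, "wx": 0, "wy": 0, "wz": 0},
    {"dx": -1, "dy": 0, "dz": 0, "wx": 0, "wy": 0, "wz": 0},
    {"dx": -1, "dy": 0, "dz": 0, "wx": 0, "wy": 0, "wz": 0},
    {"dx": -1, "dy": 0, "dz": 0, "wx": 0, "wy": 0, "wz": 0},
    {"dx": -1, "dy": 0, "dz": 0, "wx": 0, "wy": 0, "wz": 0},
    {"dx": -1, "dy": 0, "dz": 0, "wx": 0, "wy": 0, "wz": 0},
    {"dx": -1, "dy": 0.5, "dz": 0, "wx": 0, "wy": 0, "wz": 0},
    {"dx": -1, "dy": 1, "dz": 0, "wx": 0, "wy": 0, "wz": 0},
    {"dx": -1, "dy": 1, "dz": 0, "wx": 0, "wy": 0, "wz": 0},
    {"dx": -1, "dy": 1, "dz": 0, "wx": 0, "wy": 0, "wz": 0},
    {"dx": -1, "dy": 1, "dz": 0, "wx": 0, "wy": 0, "wz": 0},
    {"dx": 0, "dy": 1, "dz": 0, "wx": 0, "wy": 0, "wz": 0},
    {"dx": 0, "dy": 1, "dz": 0, "wx": 0, "wy": 0, "wz": 0},
    {"dx": 0, "dy": 1, "dz": 0, "wx": 0, "wy": 0, "wz": 0},
    {"dx": 0, "dy": 0, "dz": 0, "wx": 0, "wy": 0, "wz": 0},
  ],
)

```text
time_s: 7.92
tcp_pos: [0.5474, -0.126, 0.266]
eef_rot: [121.5, 89.8, 113.5]
contact_force: [-0.6, -0.2, -0.4]
gripper_width: 0.0218
```

Run:
```python
from h import *
m,p,d=cap('wrist','w2.png'); np.savez('w2.npz',p=p,d=d,R=m['R'],t=m['t'])
togo([.4915,-.0105,.16],0)
c=[.4915,-.0105,.07]; u,v=proj(m,c); print(u,v)
for q in('spindle_seat','shaft_tip'): print([(x['score'],np.array(x['centre']),ray(m,*x['centre'],.07 if q=='spindle_seat' else .095)) for x in r.spot_point('wrist',q)])
u,v=int(u),int(v); a=p[max(v-45,0):v+45,max(u-50,0):u+50]
cv2.imwrite('pics/w2c.png',cv2.resize(a,None,fx=7,fy=7,interpolation=cv2.INTER_CUBIC)[:,:,::-1])
```

```text
t 7.9667 tcp [ 0.5472 -0.127   0.2661] shift rows [ 5.32  5.37 -3.56] turn rows [-1.74 -0.02 -0.03] zyaw -7.98
shift after turn [ 5.31  5.83 -2.79]
428.43432667626666 105.53259466781631
[(0.84, array([429.5, 109. ]), array([ 0.49492593, -0.00965119,  0.07      ]))]
[(0.68, array([433.3, 108.2]), array([ 0.49354873, -0.01403331,  0.095     ]))]
```

View pics/w2.png

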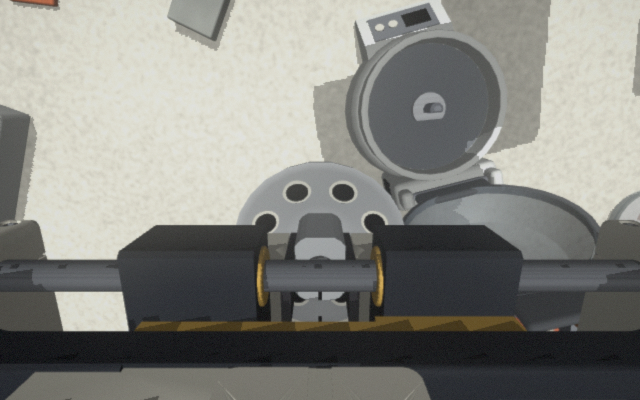

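View pics/w2c.png

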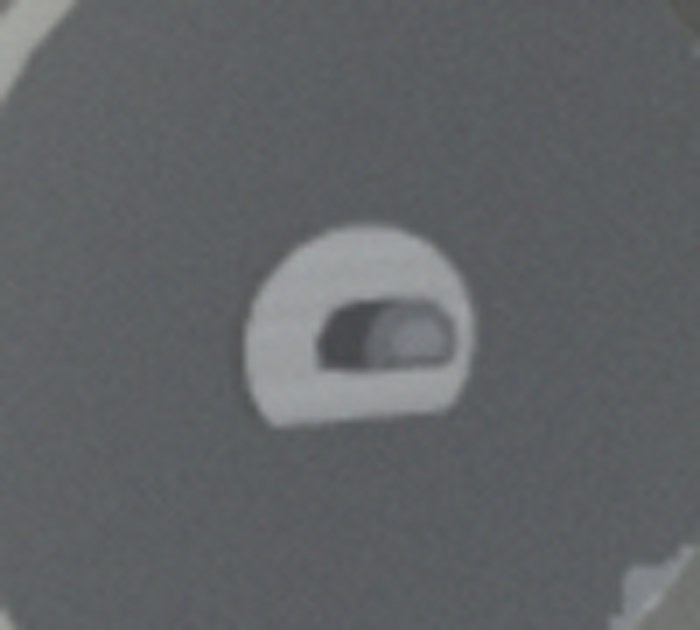

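The view shows the spindle clearly at about (430,107), with the collar flat toward the back (+x). I'll fit it numerically.

Run:
```python
from h import *
from scipy.optimize import least_squares
z=np.load('w2.npz'); p,d=z['p'],z['d']; m=r.camera_model('wrist'); m['R'],m['t']=z['R'],z['t']
g=cv2.cvtColor(p,cv2.COLOR_RGB2GRAY); P=cloud(m,d)
u0,v0=429,109
sub=np.zeros(g.shape,bool); sub[v0-22:v0+22,u0-24:u0+24]=1
k=sub&(g>125)
up=cv2.resize(g[v0-22:v0+22,u0-24:u0+24],None,fx=8,fy=8,interpolation=cv2.INTER_CUBIC)
c,_=cv2.findContours((up>122).astype(np.uint8),cv2.RETR_EXTERNAL,cv2.CHAIN_APPROX_NONE)
c=max(c,key=cv2.contourArea)[:,0,:].astype(float); c=(c+.5)/8-.5+[u0-24,v0-22]
W=np.array([ray(m,a,b,.07) for a,b in c])[:,:2]
def f(q):
    n=np.array([np.cos(q[2]),np.sin(q[2])]); D=W-q[:2]
    # signed distance to D shape
    return np.maximum(np.hypot(*D.T)-q[3], D@n-q[3]*10/16)*1000
s=least_squares(f,[.4915,-.0105,0,.016],loss='soft_l1',x_scale=[.01,.01,.1,.01]); print('collar',s.x,np.degrees(s.x[2]),abs(s.fun).mean())
# shaft tip pts from depth
k=sub&(P[...,2]>.085); print('shaft pts',k.sum(),P[k].mean(0),P[k].min(0),P[k].max(0))
kk=sub&(P[...,2]>.065)&(P[...,2]<.075); print('seat z',np.median(P[kk][:,2]),P[kk].mean(0)[:2])
# rim
k=(P[...,2]>.082)&(P[...,2]<.088)&(np.hypot(P[...,0]-.4915,P[...,1]+.0105)<.078)
Q=P[k]; rr=lambda q:(np.hypot(Q[:,0]-q[0],Q[:,1]-q[1])-q[2])*1000
s=least_squares(rr,[.4915,-.0105,.066],loss='soft_l1'); print('rim',s.x,np.median(Q[:,2]))
# rotor yaw in hand: nothing
```

```text
collar [ 0.49460164 -0.01029423 -0.04318726  0.01592968] -2.4744475334294407 0.07318544165169988
shaft pts 141 [ 0.49254373 -0.01814463  0.11240132] [ 0.47914207 -0.1169294   0.08501644] [ 0.49779126 -0.00476195  0.41215425]
seat z 0.06891357983983495 [ 0.49232986 -0.01180274]
rim [ 0.49536062 -0.01046432  0.06536183] 0.08362430916622883
```

Emit:
arm_command(
  plan=[
    {"dx": 0, "dy": 0, "dz": -0.5, "wx": -0.6, "wy": 0, "wz": 0},
    {"dx": 0, "dy": 0, "dz": -1, "wx": -0.6, "wy": 0, "wz": 0},
    {"dx": 0, "dy": 0.5, "dz": -1, "wx": 0, "wy": 0, "wz": 0},
    {"dx": 0, "dy": 1, "dz": 0, "wx": 0, "wy": 0, "wz": 0},
    {"dx": 0, "dy": 1, "dz": 0, "wx": 0, "wy": 0, "wz": 0},
    {"dx": 0.4, "dy": 1, "dz": 0, "wx": 0, "wy": 0, "wz": 0},
    {"dx": 0.6, "dy": 1, "dz": 0, "wx": 0, "wy": 0, "wz": 0},
    {"dx": 0.8, "dy": 0.8, "dz": 0, "wx": 0, "wy": 0, "wz": 0},
    {"dx": 0.6, "dy": 0.3, "dz": 0, "wx": 0, "wy": 0, "wz": 0},
    {"dx": 0, "dy": 0, "dz": 0, "wx": 0, "wy": 0, "wz": 0},
  ],
)

```text
time_s: 8.9
tcp_pos: [0.4975, -0.0176, 0.2146]
eef_rot: [174.8, 89.6, 171.8]
contact_force: [-1.1, -0.6, -1.5]
gripper_width: 0.0219
```

Run:
```python
from h import *
togo([.4949,-.0109,.14],-2.5)
m,p,d=cap('wrist','w3.png')
```

```text
t 8.9 tcp [ 0.4975 -0.0176  0.2146] shift rows [ 3.73  0.32 -0.12] turn rows [-0.12 -0.08 -0.01] zyaw -3.04
shift after turn [ 3.73  0.33 -0.14]
```

View pics/w3.png

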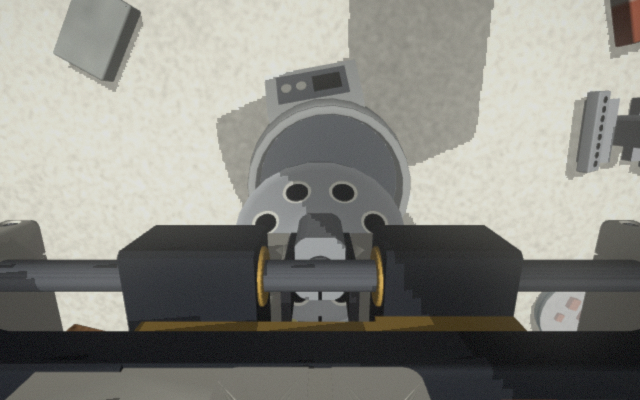

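Emit:
arm_command(
  plan=[
    {"dx": 0, "dy": 0.33, "dz": -0.12, "wx": -0.12, "wy": -0.08, "wz": 0},
    {"dx": 0.7, "dy": 0, "dz": 0, "wx": 0, "wy": 0, "wz": 0},
    {"dx": 1, "dy": 0, "dz": 0, "wx": 0, "wy": 0, "wz": 0},
    {"dx": 1, "dy": 0, "dz": 0, "wx": 0, "wy": 0, "wz": 0},
    {"dx": 0.5, "dy": 0, "dz": 0, "wx": 0, "wy": 0, "wz": 0},
    {"dx": 0, "dy": 0, "dz": 0, "wx": 0, "wy": 0, "wz": 0},
    {"dx": 0, "dy": 0, "dz": 0, "wx": 0, "wy": 0, "wz": 0},
  ],
)

```text
time_s: 9.53
tcp_pos: [0.4992, -0.0151, 0.156]
eef_rot: [5.8, 89.4, 3.2]
contact_force: [0.0, 0.4, -0.7]
gripper_width: 0.0219
```

Run:
```python
from h import *
togo([.4949,-.0109,.136],-2.5)
```

```text
t 9.5333 tcp [ 0.4992 -0.0151  0.156 ] shift rows [ 1.    0.2  -0.23] turn rows [-0.03  0.14 -0.01] zyaw -2.65
shift after turn [ 1.    0.2  -0.22]
```

Emit:
arm_command(
  plan=[
    {"dx": 0, "dy": 0.2, "dz": -0.22, "wx": -0.03, "wy": 0.14, "wz": 0},
    {"dx": 0.3, "dy": 0, "dz": 0, "wx": 0, "wy": 0, "wz": 0},
    {"dx": 0.3, "dy": 0, "dz": 0, "wx": 0, "wy": 0, "wz": 0},
    {"dx": 0.2, "dy": 0, "dz": 0, "wx": 0, "wy": 0, "wz": 0},
    {"dx": 0, "dy": 0, "dz": 0, "wx": 0, "wy": 0, "wz": 0},
  ],
)

```text
time_s: 9.95
tcp_pos: [0.4967, -0.0106, 0.1426]
eef_rot: [31.9, 89.7, 29.3]
contact_force: [0.5, -1.0, -1.1]
gripper_width: 0.0217
```

Run:
```python
from h import *
togo([.4949,-.0109,.136],-2.5)
print(r.get_state()['contact_force'])
```

```text
t 9.95 tcp [ 0.4967 -0.0106  0.1426] shift rows [ 0.33 -0.02 -0.09] turn rows [-0.01  0.06 -0.04] zyaw -2.53
shift after turn [ 0.33 -0.02 -0.09]
[ 0.47824438 -0.96470822 -1.08039384]
```

Emit:
arm_command(
  plan=[
    {"dx": 0, "dy": -0.02, "dz": -0.09, "wx": 0, "wy": 0.07, "wz": -0.04},
    {"dx": 0.2, "dy": 0, "dz": -0.02, "wx": 0, "wy": 0.02, "wz": 0},
    {"dx": 0.25, "dy": 0, "dz": -0.02, "wx": 0, "wy": 0.02, "wz": 0},
    {"dx": 0, "dy": 0, "dz": 0, "wx": 0, "wy": 0, "wz": 0},
  ],
)

```text
time_s: 10.28
tcp_pos: [0.494, -0.0108, 0.133]
eef_rot: [-174.2, 89.7, -176.7]
contact_force: [0.7, 1.3, -1.6]
gripper_width: 0.0218
```

Run:
```python
from h import *
togo([.4949,-.0109,.106],-2.5)
print(r.get_state()['contact_force'],r.get_state()['moment'])
```

```text
t 10.2833 tcp [ 0.494  -0.0108  0.133 ] shift rows [ 1.35 -0.    0.05] turn rows [-0.   -0.05  0.01] zyaw -2.52
shift after turn [ 1.35 -0.    0.05]
[ 0.69320835  1.25700174 -1.56203872] [-0.06783338  0.00435352  0.00812825]
```

Now a gentle probe onto the tip.

Emit:
arm_command(
  plan=[
    {"dx": 0, "dy": 0, "dz": 0.05, "wx": 0, "wy": -0.05, "wz": 0.01},
    {"dx": 0.15, "dy": 0, "dz": 0, "wx": 0, "wy": 0.01, "wz": 0},
    {"dx": 0.15, "dy": 0, "dz": 0, "wx": 0, "wy": 0.01, "wz": 0},
    {"dx": 0.1, "dy": 0, "dz": 0, "wx": 0, "wy": 0.01, "wz": 0},
  ],
)

```text
time_s: 10.62
tcp_pos: [0.4955, -0.0106, 0.1245]
eef_rot: [158.5, 89.9, 156.0]
contact_force: [-0.2, 0.5, -0.6]
gripper_width: 0.022
```

Run:
```python
from h import *
togo([.4949,-.0109,.106],-2.5)
print(r.get_state()['contact_force'],r.get_state()['moment'])
```

```text
t 10.6167 tcp [ 0.4955 -0.0106  0.1245] shift rows [ 0.92 -0.02 -0.03] turn rows [-0.   -0.02 -0.01] zyaw -2.5
shift after turn [ 0.92 -0.02 -0.03]
[-0.22186823  0.52100992 -0.61677824] [ 0.36457394 -0.03289662 -0.04334287]
```

Emit:
arm_command(
  plan=[
    {"dx": 0.15, "dy": 0, "dz": 0, "wx": 0, "wy": 0, "wz": 0},
    {"dx": 0.2, "dy": 0, "dz": 0, "wx": 0, "wy": 0.01, "wz": 0},
    {"dx": 0.15, "dy": 0, "dz": 0, "wx": 0, "wy": 0, "wz": 0},
  ],
)

```text
time_s: 10.87
tcp_pos: [0.4957, -0.0105, 0.1137]
eef_rot: [157.5, 89.9, 155.0]
contact_force: [-0.3, 0.6, -0.9]
gripper_width: 0.0217
```

Run:
```python
from h import *
togo([.4949,-.0109,.106],-2.5)
print(r.get_state()['contact_force'],r.get_state()['moment'])
```

```text
t 10.8667 tcp [ 0.4957 -0.0105  0.1137] shift rows [ 0.38 -0.02 -0.04] turn rows [ 0.   -0.03 -0.01] zyaw -2.5
shift after turn [ 0.38 -0.02 -0.04]
[-0.26715638  0.61478908 -0.90299791] [ 0.074482   -0.05728192 -0.00944548]
```

Emit:
arm_command(
  plan=[
    {"dx": 0.13, "dy": 0, "dz": 0, "wx": 0, "wy": -0.02, "wz": 0},
    {"dx": 0.12, "dy": 0, "dz": 0, "wx": 0, "wy": 0, "wz": 0},
    {"dx": 0.1, "dy": 0, "dz": 0, "wx": 0, "wy": 0, "wz": 0},
    {"dx": 0.06, "dy": 0, "dz": 0, "wx": 0, "wy": 0, "wz": 0},
  ],
)

```text
time_s: 11.2
tcp_pos: [0.4959, -0.0106, 0.1059]
eef_rot: [172.1, 90.0, 169.7]
contact_force: [-12.1, 3.9, 27.6]
gripper_width: 0.0217
```

Run:
```python
from h import *
togo([.4949,-.0109,.106],-2.5)
print(r.get_state()['contact_force'],r.get_state()['moment'])
```

```text
t 11.2 tcp [ 0.4959 -0.0106  0.1059] shift rows [-0.01 -0.02 -0.05] turn rows [ 0.01 -0.01 -0.  ] zyaw -2.44
shift after turn [-0.01 -0.02 -0.05]
[-12.13852806   3.90425834  27.62401253] [1.35101687 4.33575155 0.0107701 ]
```

Emit:
arm_command(
  plan=[
    {"dx": -0.02, "dy": 0, "dz": -0.03, "wx": 0, "wy": 0, "wz": 0},
    {"dx": 0, "dy": 0, "dz": 0, "wx": 0, "wy": 0, "wz": 0},
  ],
)

```text
time_s: 11.37
tcp_pos: [0.4955, -0.0104, 0.1071]
eef_rot: [25.2, 90.0, 22.8]
contact_force: [0.0, 0.6, -0.1]
gripper_width: 0.0218
```

Emit:
arm_command(
  plan=[
    {"dx": 0, "dy": 0, "dz": 0, "wx": 0, "wy": 0, "wz": 0},
    {"dx": 0, "dy": 0, "dz": 0, "wx": 0, "wy": 0, "wz": 0},
    {"dx": 0, "dy": 0, "dz": 0, "wx": 0, "wy": 0, "wz": 0},
    {"dx": 0, "dy": 0, "dz": 0, "wx": 0, "wy": 0, "wz": 0},
  ],
  fingers=0,
)

```text
time_s: 11.7
tcp_pos: [0.4957, -0.0106, 0.1068]
eef_rot: [5.4, 90.0, 3.0]
contact_force: [-1.2, 0.3, 0.2]
gripper_width: 0.041
```

Emit:
arm_command(
  plan=[
    {"dx": -0.3, "dy": 0, "dz": 0, "wx": 0, "wy": 0, "wz": 0},
    {"dx": -0.7, "dy": 0, "dz": 0, "wx": 0, "wy": 0, "wz": 0},
    {"dx": -1, "dy": 0, "dz": 0, "wx": 0, "wy": 0, "wz": 0},
    {"dx": -1, "dy": 0, "dz": 0, "wx": 0, "wy": 0, "wz": 0},
    {"dx": -1, "dy": 0, "dz": 0, "wx": 0, "wy": 0, "wz": 0},
    {"dx": -1, "dy": 0, "dz": 0, "wx": 0, "wy": 0, "wz": 0},
    {"dx": -1, "dy": -0.5, "dz": 0, "wx": 0, "wy": 0, "wz": 0},
    {"dx": -1, "dy": -1, "dz": 0, "wx": 0, "wy": 0, "wz": 0},
    {"dx": -1, "dy": -1, "dz": 0, "wx": 0, "wy": 0, "wz": 0},
    {"dx": -0.5, "dy": -1, "dz": 0, "wx": 0, "wy": 0, "wz": 0},
    {"dx": 0, "dy": -1, "dz": 0.5, "wx": 0, "wy": 0, "wz": 0},
    {"dx": 0, "dy": -1, "dz": 1, "wx": 0, "wy": 0, "wz": 0},
    {"dx": 0, "dy": -1, "dz": 1, "wx": 0, "wy": 0, "wz": 0},
    {"dx": 0, "dy": -1, "dz": 1, "wx": 0, "wy": 0, "wz": 0},
    {"dx": 0, "dy": 0, "dz": 0, "wx": 0, "wy": 0, "wz": 0},
  ],
  fingers=1,
)

```text
time_s: 12.95
tcp_pos: [0.5602, -0.1708, 0.2939]
eef_rot: [-24.6, 89.6, -26.8]
contact_force: [0.2, -0.1, -0.6]
gripper_width: 0.001
```

I set the fingers to close during the lift, which was a slip. I'll check that the rotor was not lifted with them.

Run:
```python
from h import *
m,p,d=cap('wrist','w4.png'); np.savez('w4.npz',p=p,d=d,R=m['R'],t=m['t'])
P=cloud(m,d); c=np.array([.495,-.0106]); rr=np.hypot(P[...,0]-c[0],P[...,1]-c[1])
k=(rr<.02)&(P[...,2]>.105)&(P[...,2]<.2); print('hub',k.sum(),np.median(P[k],0),cv2.minAreaRect((P[k][:,:2]*1000).astype(np.float32)))
k=(rr>.041)&(rr<.044)&(P[...,2]>.08); print('rotor rim z',np.percentile(P[k][:,2],[5,50,95]))
k=(rr>.063)&(rr<.068)&(P[...,2]>.06); print('housing rim z',np.percentile(P[k][:,2],[5,50,95]))
```

```text
hub 878 [ 0.49512491 -0.0129041   0.1165362 ] ((495.22576904296875, -10.738430976867676), (23.466054916381836, 29.939716339111328), 88.80227661132812)
rotor rim z [0.08451148 0.09266748 0.09400613]
housing rim z [0.08121925 0.08371478 0.08501069]
```

View pics/w4.png

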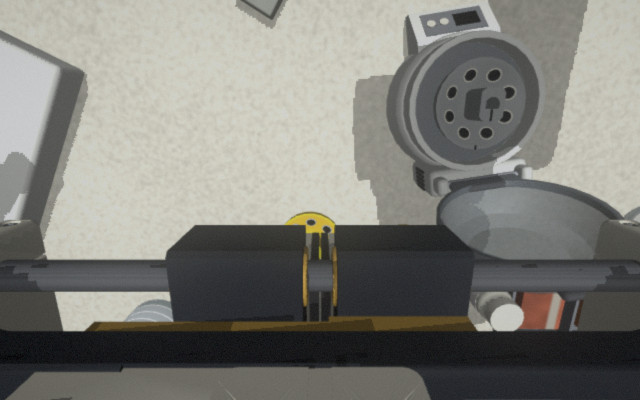

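The rotor is seated: hub top reads 116.5 mm and housing rim 83.7 mm, and both read about 1.3 mm low. Next is the lid geometry.

Run:
```python
from h import *
m=r.camera_model('top'); ms=r.camera_model('scene')
print('hinge',ray(m,296.9,188.5,.088),'panel',ray(m,312,253.5,.045))
# triangulate lip
def line(m,u,v):
    R=np.array(m['R']); o=-R.T@np.array(m['t']); d=R.T@np.array([(u-m['cx'])/foc(m),(v-m['cy'])/foc(m),1]); return o,d/np.linalg.norm(d)
o1,d1=line(m,296.9,165.2); o2,d2=line(ms,346.3,179.1)
s,t=np.linalg.lstsq(np.stack([d1,-d2],1),o2-o1,rcond=None)[0]; print('lip',o1+s*d1,o2+t*d2)
# lid plane: points in top0 of lid rim; also w4
z=np.load('w4.npz'); mw=dict(r.camera_model('wrist'),R=z['R'],t=z['t']); P=cloud(mw,z['d'])
c=np.array([.495,-.0106])
for nm,PP in (('w4',P),('top',cloud(m,np.load('top0.npz')['d']))):
  Q=PP.reshape(-1,3); Q=Q[(Q[:,2]>.11)&(Q[:,2]<.28)&(abs(Q[:,1])<.1)&(Q[:,0]>.55)&(Q[:,0]<.72)]
  print(nm,len(Q))
  for h in np.arange(.12,.29,.015):
    a=Q[abs(Q[:,2]-h)<.0075]
    if len(a)>3: 
      i=a[:,0].argmin(); print(round(h,3),len(a),'x',a[:,0].min().round(3),a[:,0].max().round(3),'y',a[:,1].min().round(3),a[:,1].max().round(3), 'x at ymin/ymax',a[a[:,1].argmin(),0].round(3),a[a[:,1].argmax(),0].round(3))
zs=np.load('scene0.npz'); PS=cloud(ms,zs['d']); print('scene lip',PS[172:178,338:354].reshape(-1,3)[::7].round(3))
```

```text
hinge [0.57477799 0.01282658 0.088     ] panel [ 0.40428009 -0.02130516  0.045     ]
lip [0.60979219 0.00066468 0.22994355] [0.6098397  0.00397718 0.23021301]
w4 8919
0.12 2387 x 0.57 0.625 y -0.057 0.057 x at ymin/ymax 0.584 0.59
0.135 1976 x 0.571 0.627 y -0.065 0.066 x at ymin/ymax 0.589 0.574
0.15 1877 x 0.574 0.629 y -0.068 0.069 x at ymin/ymax 0.594 0.576
0.165 1394 x 0.577 0.63 y -0.069 0.07 x at ymin/ymax 0.593 0.578
0.18 317 x 0.58 0.625 y 0.044 0.07 x at ymin/ymax 0.625 0.583
0.195 66 x 0.584 0.609 y -0.057 0.066 x at ymin/ymax 0.6 0.584
0.21 212 x 0.601 0.635 y -0.055 0.004 x at ymin/ymax 0.602 0.633
0.24 18 x 0.611 0.615 y -0.019 -0.018 x at ymin/ymax 0.612 0.615
0.255 201 x 0.608 0.616 y -0.02 -0.006 x at ymin/ymax 0.612 0.615
top 1209
0.12 313 x 0.568 0.62 y -0.056 0.055 x at ymin/ymax 0.583 0.59
0.135 109 x 0.57 0.619 y -0.064 0.062 x at ymin/ymax 0.588 0.593
0.15 38 x 0.573 0.605 y -0.066 0.066 x at ymin/ymax 0.591 0.574
0.165 14 x 0.576 0.595 y -0.069 0.069 x at ymin/ymax 0.594 0.577
0.18 27 x 0.579 0.627 y -0.067 0.069 x at ymin/ymax 0.602 0.588
0.195 86 x 0.584 0.638 y -0.062 0.065 x at ymin/ymax 0.604 0.588
0.21 211 x 0.588 0.636 y -0.055 0.059 x at ymin/ymax 0.604 0.596
0.225 198 x 0.593 0.629 y -0.044 0.045 x at ymin/ymax 0.602 0.595
0.24 57 x 0.599 0.609 y -0.02 0.024 x at ymin/ymax 0.606 0.6
0.255 82 x 0.602 0.613 y -0.019 0.025 x at ymin/ymax 0.61 0.609
scene lip [[ 0.278  0.001  0.001]
 [ 0.61   0.     0.252]
 [ 0.608  0.018  0.25 ]
 [ 0.614 -0.005  0.253]
 [ 0.613  0.012  0.252]
 [ 0.613 -0.01   0.249]
 [ 0.613  0.008  0.249]
 [ 0.615 -0.015  0.248]
 [ 0.609  0.003  0.243]
 [ 0.61   0.02   0.242]
 [ 0.613 -0.002  0.243]
 [ 0.608  0.016  0.238]
 [ 0.611 -0.007  0.238]
 [ 0.609  0.011  0.236]]
```

Run:
```python
from h import *
togo([.668,.012,.295],7.5)
```

```text
t 13.0 tcp [ 0.559  -0.1698  0.294 ] shift rows [-0.04  9.29  5.1 ] turn rows [-2.11  0.07  0.03] zyaw -2.19
shift after turn [-0.05  8.3   6.59]
```

Emit:
arm_command(
  plan=[
    {"dx": 0, "dy": 0, "dz": 0.5, "wx": -0.7, "wy": 0.07, "wz": 0.03},
    {"dx": 0, "dy": 0, "dz": 1, "wx": -0.7, "wy": 0, "wz": 0},
    {"dx": 0, "dy": 0, "dz": 1, "wx": -0.7, "wy": 0, "wz": 0},
    {"dx": 0, "dy": 0, "dz": 1, "wx": 0, "wy": 0, "wz": 0},
    {"dx": 0, "dy": 0.5, "dz": 1, "wx": 0, "wy": 0, "wz": 0},
    {"dx": 0, "dy": 1, "dz": 0.8, "wx": 0, "wy": 0, "wz": 0},
    {"dx": 0, "dy": 1, "dz": 0.3, "wx": 0, "wy": 0, "wz": 0},
    {"dx": 0, "dy": 1, "dz": 0.3, "wx": 0, "wy": 0, "wz": 0},
    {"dx": 0, "dy": 1, "dz": 0, "wx": 0, "wy": 0, "wz": 0},
    {"dx": 0, "dy": 1, "dz": 0, "wx": 0, "wy": 0, "wz": 0},
    {"dx": 0, "dy": 1, "dz": 0, "wx": 0, "wy": 0, "wz": 0},
    {"dx": 0, "dy": 1, "dz": 0, "wx": 0, "wy": 0, "wz": 0},
    {"dx": 0, "dy": 0.5, "dz": 0, "wx": 0, "wy": 0, "wz": 0},
    {"dx": 0, "dy": 0, "dz": 0, "wx": 0, "wy": 0, "wz": 0},
  ],
)

```text
time_s: 14.17
tcp_pos: [0.6511, 0.0113, 0.2967]
eef_rot: [159.7, 89.7, 167.5]
contact_force: [0.2, -0.9, 0.3]
gripper_width: 0.0001
```

Run:
```python
from h import *
togo([.662,.011,.239],7.5)
m,p,d=cap('wrist','w5.png')
cap('scene','s5.png'); print([(x['score'],x['centre']) for x in r.spot_point('scene','lid_lip')])
```

```text
t 14.1667 tcp [0.6511 0.0113 0.2967] shift rows [ 2.88 -0.1   0.55] turn rows [ 0.07 -0.06 -0.02] zyaw 7.84
shift after turn [ 2.89 -0.09  0.54]
[]
```

View pics/w5.png

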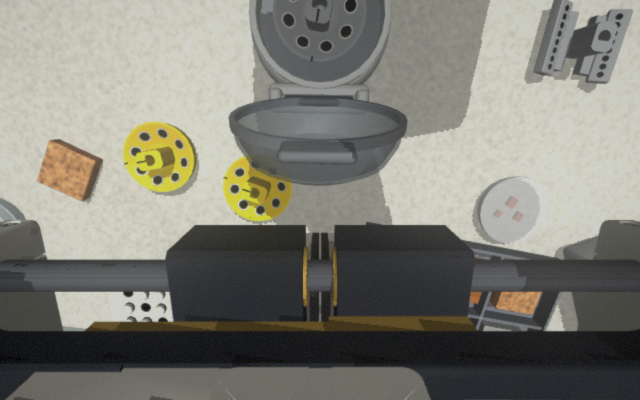

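View pics/s5.png

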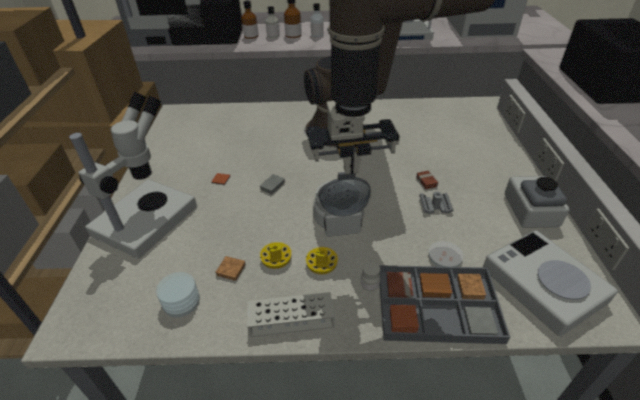

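The lip is at (317,150) in the wrist view and lines up with the closed fingers at column 320. I'll move back a bit and then descend behind it.

Emit:
arm_command(
  plan=[
    {"dx": 0, "dy": -0.09, "dz": 0.8, "wx": 0.07, "wy": -0.06, "wz": 0},
    {"dx": 0.4, "dy": 0, "dz": 0, "wx": 0, "wy": 0, "wz": 0},
    {"dx": 0.7, "dy": 0, "dz": 0, "wx": 0, "wy": 0, "wz": 0},
    {"dx": 0.8, "dy": 0, "dz": 0, "wx": 0, "wy": 0, "wz": 0},
    {"dx": 0.5, "dy": 0, "dz": 0, "wx": 0, "wy": 0, "wz": 0},
    {"dx": 0.2, "dy": 0, "dz": 0, "wx": 0, "wy": 0, "wz": 0},
    {"dx": 0, "dy": 0, "dz": 0, "wx": 0, "wy": 0, "wz": 0},
  ],
)

```text
time_s: 14.9
tcp_pos: [0.6679, 0.0026, 0.2427]
eef_rot: [61.1, 90.0, 68.1]
contact_force: [0.2, 0.2, 0.3]
gripper_width: 0.0005
```

```bash
cat >> h.py <<'E'
H=np.array([.572,-.0005,.088]); ax=np.array([np.cos(np.radians(7.5)),np.sin(np.radians(7.5))])
def lidst():
    s=r.get_state(); D=s['tcp_pos']-H; xl=D[:2]@ax; yl=-D[0]*ax[1]+D[1]*ax[0]
    cx,cz=xl-.0095,D[2]-.011
    th=np.arctan2(cz,-cx); print('corner',round(cx,4),round(cz,4),'lat',round(yl,4),'rho',np.hypot(cx,cz).round(4),'theta~',th.round(3),'F',s['contact_force'].round(1))
E
python3 - <<'E'
from h import *
togo([.662,.011,.237],7.5); lidst()
E
```

```text
t 14.9 tcp [0.6679 0.0026 0.2427] shift rows [ 0.28  0.45 -0.24] turn rows [-0.11  0.   -0.01] zyaw 7.0
shift after turn [ 0.28  0.46 -0.24]
corner 0.086 0.1437 lat -0.0095 rho 0.1675 theta~ 2.11 F [0.2 0.2 0.3]
```

Emit:
arm_command(
  plan=[
    {"dx": -0.3, "dy": 0.45, "dz": -0.5, "wx": -0.1, "wy": 0, "wz": 0},
    {"dx": 0, "dy": 0, "dz": -0.6, "wx": 0, "wy": 0, "wz": 0},
    {"dx": 0, "dy": 0, "dz": -0.4, "wx": 0, "wy": 0, "wz": 0},
    {"dx": 0, "dy": 0, "dz": -0.3, "wx": 0, "wy": 0, "wz": 0},
    {"dx": 0, "dy": 0, "dz": -0.2, "wx": 0, "wy": 0, "wz": 0},
  ],
)

```text
time_s: 15.32
tcp_pos: [0.6256, 0.0057, 0.2509]
eef_rot: [-5.9, 89.9, 1.5]
contact_force: [-0.5, 0.1, -0.1]
gripper_width: 0.0005
```

Run:
```python
from h import *
lidst()
```

```text
corner 0.0445 0.1519 lat -0.0008 rho 0.1583 theta~ 1.856 F [-0.5  0.1 -0.1]
```

Emit:
arm_command(
  plan=[
    {"dx": -0.08, "dy": 0, "dz": -0.3, "wx": 0, "wy": 0, "wz": 0},
    {"dx": -0.06, "dy": 0, "dz": -0.35, "wx": 0, "wy": 0, "wz": 0},
    {"dx": -0.05, "dy": 0, "dz": -0.35, "wx": 0, "wy": 0, "wz": 0},
    {"dx": -0.03, "dy": 0, "dz": -0.35, "wx": 0, "wy": 0, "wz": 0},
    {"dx": -0.02, "dy": 0, "dz": -0.35, "wx": 0, "wy": 0, "wz": 0},
    {"dx": 0, "dy": 0, "dz": -0.35, "wx": 0, "wy": 0, "wz": 0},
  ],
)

```text
time_s: 15.82
tcp_pos: [0.5832, 0.0007, 0.2577]
eef_rot: [4.7, 89.6, 12.1]
contact_force: [0.9, 1.1, 0.2]
gripper_width: 0.0007
```

Run:
```python
from h import *
lidst(); m,p,d=cap('wrist','w6.png'); togo([0.6,0.003,.25],7.5)
```

```text
corner 0.0018 0.1587 lat -0.0003 rho 0.1587 theta~ 1.582 F [0.9 1.1 0.2]
t 15.8667 tcp [5.820e-01 5.000e-04 2.579e-01] shift rows [0.4  0.01 0.91] turn rows [-0.01  0.09 -0.01] zyaw 7.44
shift after turn [0.4  0.01 0.91]
```

View pics/w6.png

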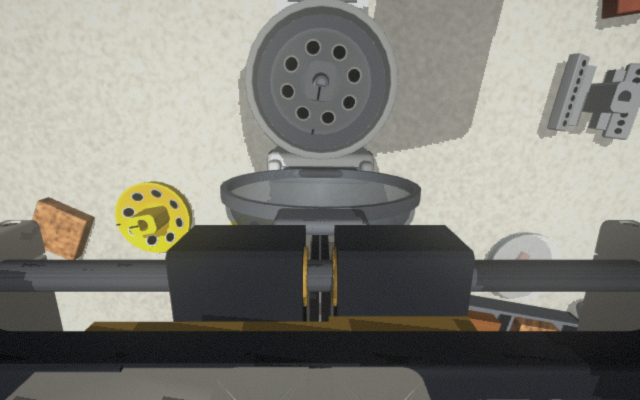

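Emit:
arm_command(
  plan=[
    {"dx": 0.01, "dy": 0, "dz": -0.35, "wx": 0, "wy": 0.09, "wz": 0},
    {"dx": 0.03, "dy": 0, "dz": -0.35, "wx": 0, "wy": 0, "wz": 0},
    {"dx": 0.05, "dy": 0, "dz": -0.35, "wx": 0, "wy": 0, "wz": 0},
    {"dx": 0.06, "dy": 0, "dz": -0.35, "wx": 0, "wy": 0, "wz": 0},
    {"dx": 0.08, "dy": 0, "dz": -0.34, "wx": 0, "wy": 0, "wz": 0},
    {"dx": 0.09, "dy": 0, "dz": -0.34, "wx": 0, "wy": 0, "wz": 0},
    {"dx": 0.11, "dy": 0, "dz": -0.33, "wx": 0, "wy": 0, "wz": 0},
  ],
)

```text
time_s: 16.45
tcp_pos: [0.5307, -0.0059, 0.2494]
eef_rot: [40.1, 89.9, 47.6]
contact_force: [1.8, 1.4, 0.6]
gripper_width: 0.0002
```

Run:
```python
from h import *
lidst(); togo([0.6,0.003,.25],7.5)
```

```text
corner -0.0512 0.1504 lat 0.0001 rho 0.1589 theta~ 1.243 F [1.8 1.4 0.6]
t 16.45 tcp [ 0.5307 -0.0059  0.2494] shift rows [-0.02 -0.01  3.49] turn rows [-0.01  0.02 -0.02] zyaw 7.47
shift after turn [-0.03 -0.01  3.49]
```

Emit:
arm_command(
  plan=[
    {"dx": 0.11, "dy": 0, "dz": -0.34, "wx": 0, "wy": 0.02, "wz": 0},
    {"dx": 0.12, "dy": 0, "dz": -0.33, "wx": 0, "wy": 0, "wz": 0},
    {"dx": 0.14, "dy": 0, "dz": -0.33, "wx": 0, "wy": 0, "wz": 0},
    {"dx": 0.15, "dy": 0, "dz": -0.32, "wx": 0, "wy": 0, "wz": 0},
    {"dx": 0.17, "dy": 0, "dz": -0.31, "wx": 0, "wy": 0, "wz": 0},
    {"dx": 0.19, "dy": 0, "dz": -0.3, "wx": 0, "wy": 0, "wz": 0},
    {"dx": 0.2, "dy": 0, "dz": -0.29, "wx": 0, "wy": 0, "wz": 0},
    {"dx": 0.21, "dy": 0, "dz": -0.28, "wx": 0, "wy": 0, "wz": 0},
  ],
)

```text
time_s: 17.12
tcp_pos: [0.4753, -0.0136, 0.221]
eef_rot: [82.2, 90.0, 89.6]
contact_force: [0.6, 0.2, -0.1]
gripper_width: 0.0001
```

Run:
```python
from h import *
lidst(); m,p,d=cap('wrist','w7.png'); togo([0.6,0.003,.25],7.5)
```

```text
corner -0.1071 0.122 lat -0.0004 rho 0.1624 theta~ 0.85 F [ 0.6  0.2 -0.1]
t 17.1667 tcp [ 0.4737 -0.0139  0.2201] shift rows [-1.51  0.02  6.37] turn rows [-0.01 -0.02 -0.01] zyaw 7.45
shift after turn [-1.5   0.01  6.37]
```

View pics/w7.png

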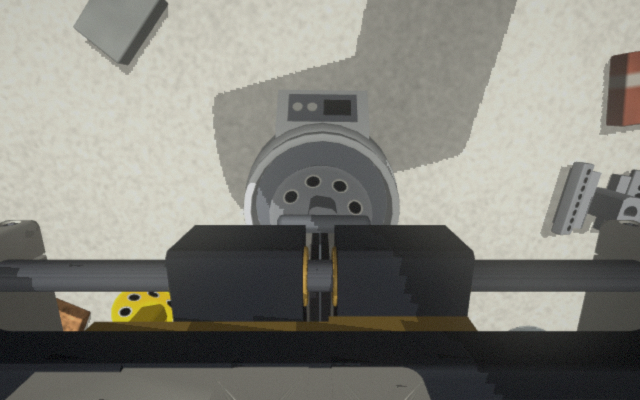

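Emit:
arm_command(
  plan=[
    {"dx": 0.2, "dy": 0, "dz": -0.23, "wx": 0, "wy": -0.02, "wz": 0},
    {"dx": 0.21, "dy": 0, "dz": -0.21, "wx": 0, "wy": 0, "wz": 0},
    {"dx": 0.22, "dy": 0, "dz": -0.2, "wx": 0, "wy": 0, "wz": 0},
    {"dx": 0.23, "dy": 0, "dz": -0.19, "wx": 0, "wy": 0, "wz": 0},
    {"dx": 0.24, "dy": 0, "dz": -0.18, "wx": 0, "wy": 0, "wz": 0},
    {"dx": 0.25, "dy": 0, "dz": -0.17, "wx": 0, "wy": 0, "wz": 0},
    {"dx": 0.25, "dy": 0, "dz": -0.16, "wx": 0, "wy": 0, "wz": 0},
    {"dx": 0.26, "dy": 0, "dz": -0.15, "wx": 0, "wy": 0, "wz": 0},
  ],
)

```text
time_s: 17.83
tcp_pos: [0.4412, -0.018, 0.1797]
eef_rot: [83.7, 89.9, 91.1]
contact_force: [0.5, 1.7, 1.3]
gripper_width: 0.0003
```

Run:
```python
from h import *
lidst(); togo([0.6,0.003,.25],7.5)
```

```text
corner -0.1415 0.0807 lat -0.0003 rho 0.1628 theta~ 0.518 F [0.5 1.7 1.3]
t 17.8333 tcp [ 0.4412 -0.018   0.1797] shift rows [-3.52  0.02  8.01] turn rows [-0.01  0.   -0.01] zyaw 7.45
shift after turn [-3.52  0.01  8.01]
```

Emit:
arm_command(
  plan=[
    {"dx": 0.26, "dy": 0, "dz": -0.17, "wx": 0, "wy": 0, "wz": 0},
    {"dx": 0.27, "dy": 0, "dz": -0.16, "wx": 0, "wy": 0, "wz": 0},
    {"dx": 0.27, "dy": 0, "dz": -0.15, "wx": 0, "wy": 0, "wz": 0},
    {"dx": 0.28, "dy": 0, "dz": -0.14, "wx": 0, "wy": 0, "wz": 0},
    {"dx": 0.28, "dy": 0, "dz": -0.12, "wx": 0, "wy": 0, "wz": 0},
    {"dx": 0.28, "dy": 0, "dz": -0.1, "wx": 0, "wy": 0, "wz": 0},
    {"dx": 0.25, "dy": 0, "dz": -0.08, "wx": 0, "wy": 0, "wz": 0},
  ],
)

```text
time_s: 18.42
tcp_pos: [0.421, -0.021, 0.1377]
eef_rot: [44.4, 90.0, 51.8]
contact_force: [0.8, 0.4, 0.4]
gripper_width: 0.0006
```

Run:
```python
from h import *
lidst(); m,p,d=cap('wrist','w8.png'); togo([0.6,0.003,.25],7.5)
```

```text
corner -0.1618 0.0387 lat -0.0006 rho 0.1664 theta~ 0.235 F [0.8 0.4 0.4]
t 18.4667 tcp [ 0.4201 -0.0212  0.1367] shift rows [-5.68  0.03  9.07] turn rows [-0.01 -0.02 -0.  ] zyaw 7.45
shift after turn [-5.66  0.02  9.08]
```

View pics/w8.png

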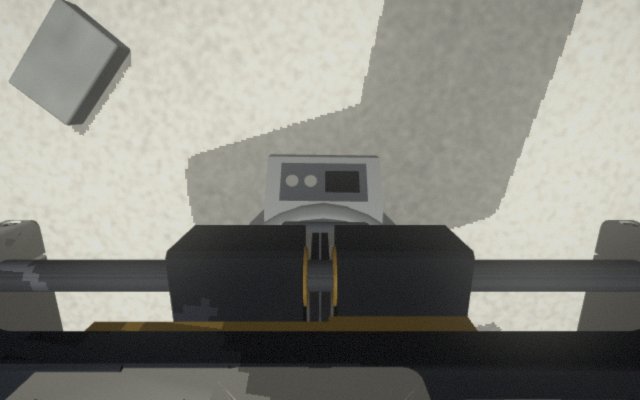

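Emit:
arm_command(
  plan=[
    {"dx": 0.2, "dy": 0, "dz": -0.04, "wx": 0, "wy": 0, "wz": 0},
    {"dx": 0.2, "dy": 0, "dz": -0.04, "wx": 0, "wy": 0, "wz": 0},
    {"dx": 0.2, "dy": 0, "dz": -0.03, "wx": 0, "wy": 0, "wz": 0},
    {"dx": 0.16, "dy": 0, "dz": -0.02, "wx": 0, "wy": 0, "wz": 0},
    {"dx": 0.14, "dy": 0, "dz": -0.01, "wx": 0, "wy": 0, "wz": 0},
    {"dx": 0.12, "dy": 0, "dz": 0, "wx": 0, "wy": 0, "wz": 0},
  ],
)

```text
time_s: 18.97
tcp_pos: [0.4166, -0.0217, 0.1141]
eef_rot: [178.1, 89.8, -174.5]
contact_force: [-0.1, 0.5, 1.9]
gripper_width: 0.0004
```

Run:
```python
from h import *
lidst(); togo([0.6,0.003,.25],7.5)
```

```text
corner -0.1664 0.0151 lat -0.0007 rho 0.167 theta~ 0.091 F [-0.1  0.5  1.9]
t 18.9667 tcp [ 0.4166 -0.0217  0.1141] shift rows [-6.82  0.04  9.24] turn rows [-0.01 -0.03 -0.  ] zyaw 7.44
shift after turn [-6.79  0.03  9.25]
```

10 mm left. I'll go slower and watch the force.

Emit:
arm_command(
  plan=[
    {"dx": 0.1, "dy": 0, "dz": 0, "wx": 0, "wy": 0, "wz": 0},
    {"dx": 0.1, "dy": 0, "dz": 0, "wx": 0, "wy": 0, "wz": 0},
    {"dx": 0.1, "dy": 0, "dz": 0, "wx": 0, "wy": 0, "wz": 0},
    {"dx": 0.08, "dy": 0, "dz": 0, "wx": 0, "wy": 0, "wz": 0},
  ],
)

```text
time_s: 19.3
tcp_pos: [0.4161, -0.0218, 0.1054]
eef_rot: [179.5, 89.8, -173.1]
contact_force: [-0.4, 0.1, 0.9]
gripper_width: 0.0004
```

Run:
```python
from h import *
lidst(); togo([0.6,0.003,.25],7.5)
```

```text
corner -0.1669 0.0064 lat -0.0008 rho 0.167 theta~ 0.038 F [-0.4  0.1  0.9]
t 19.3 tcp [ 0.4161 -0.0218  0.1054] shift rows [-7.27  0.04  9.25] turn rows [-0.02 -0.05 -0.  ] zyaw 7.43
shift after turn [-7.23  0.03  9.28]
```

Emit:
arm_command(
  plan=[
    {"dx": 0.06, "dy": 0, "dz": 0, "wx": 0, "wy": 0, "wz": 0},
    {"dx": 0.06, "dy": 0, "dz": 0, "wx": 0, "wy": 0, "wz": 0},
    {"dx": 0.05, "dy": 0, "dz": 0, "wx": 0, "wy": 0, "wz": 0},
  ],
)

```text
time_s: 19.55
tcp_pos: [0.4161, -0.0219, 0.1037]
eef_rot: [-169.0, 89.7, -161.5]
contact_force: [-10.1, 4.4, 23.1]
gripper_width: 0.0001
```

Run:
```python
from h import *
lidst(); togo([0.6,0.003,.25],7.5)
```

```text
corner -0.1668 0.0047 lat -0.0009 rho 0.1669 theta~ 0.028 F [-10.1   4.4  23.1]
t 19.55 tcp [ 0.4161 -0.0219  0.1037] shift rows [-7.35  0.03  9.24] turn rows [-0.   -0.05  0.01] zyaw 7.5
shift after turn [-7.31  0.03  9.28]
```

The stop is reached at lip height 93 mm with 23 N. I'll back off, rise and inspect.

Emit:
arm_command(
  plan=[
    {"dx": -0.1, "dy": 0, "dz": 0, "wx": 0, "wy": 0, "wz": 0},
    {"dx": -0.4, "dy": 0, "dz": 0, "wx": 0, "wy": 0, "wz": 0},
    {"dx": -0.8, "dy": 0, "dz": 0, "wx": 0, "wy": 0, "wz": 0},
    {"dx": -1, "dy": 0, "dz": 0, "wx": 0, "wy": 0, "wz": 0},
    {"dx": -1, "dy": 0, "dz": 0, "wx": 0, "wy": 0, "wz": 0},
    {"dx": -1, "dy": 0, "dz": 0, "wx": 0, "wy": 0, "wz": 0},
    {"dx": -1, "dy": 0, "dz": 0, "wx": 0, "wy": 0, "wz": 0},
    {"dx": -1, "dy": 0, "dz": 0, "wx": 0, "wy": 0, "wz": 0},
    {"dx": -1, "dy": 0, "dz": 0.5, "wx": 0, "wy": 0, "wz": 0},
    {"dx": -1, "dy": -0.5, "dz": 1, "wx": 0, "wy": 0, "wz": 0},
    {"dx": 0, "dy": -1, "dz": 1, "wx": 0, "wy": 0, "wz": 0},
    {"dx": 0, "dy": -1, "dz": 1, "wx": 0, "wy": 0, "wz": 0},
    {"dx": 0, "dy": -1, "dz": 1, "wx": 0, "wy": 0, "wz": 0},
    {"dx": 0, "dy": -1, "dz": 1, "wx": 0, "wy": 0, "wz": 0},
    {"dx": 0, "dy": -1, "dz": 1, "wx": 0, "wy": 0, "wz": 0},
    {"dx": 0, "dy": -1, "dz": 0, "wx": 0, "wy": 0, "wz": 0},
    {"dx": 0, "dy": 0, "dz": 0, "wx": 0, "wy": 0, "wz": 0},
  ],
)

```text
time_s: 20.97
tcp_pos: [0.5679, -0.1408, 0.2858]
eef_rot: [-46.6, 89.8, -38.9]
contact_force: [-0.3, 0.9, -0.9]
gripper_width: 0.0004
```

Run:
```python
from h import *
m,p,d=cap('wrist','w9.png'); ms,ps,ds=cap('scene','s9.png')
P=cloud(m,d)
L=[H[0]-ax[0]*.160,H[1]-ax[1]*.160]
k=np.hypot(P[...,0]-L[0],P[...,1]-L[1])<.007; print('lip z',np.percentile(P[k][:,2],[10,50,90]),k.sum())
rr=np.hypot(P[...,0]-.495,P[...,1]+.0106)
k=(P[...,2]>.06)&(rr<.075); 
for c in [(320,100)]: pass
L2=H[:2]-ax*.148
for a in (-60,-30,0,30,60):
    th=np.radians(180+7.5+a); q=np.array([.495,-.0106])+.068*np.array([np.cos(th),np.sin(th)])
    kk=np.hypot(P[...,0]-q[0],P[...,1]-q[1])<.004; print(a,np.median(P[kk][:,2]) if kk.any() else None)
cv2.imwrite('pics/s9c.png',cv2.resize(ps[150:250,270:400],None,fx=6,fy=6,interpolation=cv2.INTER_CUBIC)[:,:,::-1])
print(r.get_state()['tcp_pos'],r.get_state()['time_s'])
```

```text
lip z [0.0907153  0.09173588 0.09274289] 207
-60 None
-30 0.10409941771647253
0 0.09233630567546813
30 0.09155195982970446
60 0.09066219182655944
[ 0.56716877 -0.1389031   0.28581766] 21.0667
```

View pics/w9.png

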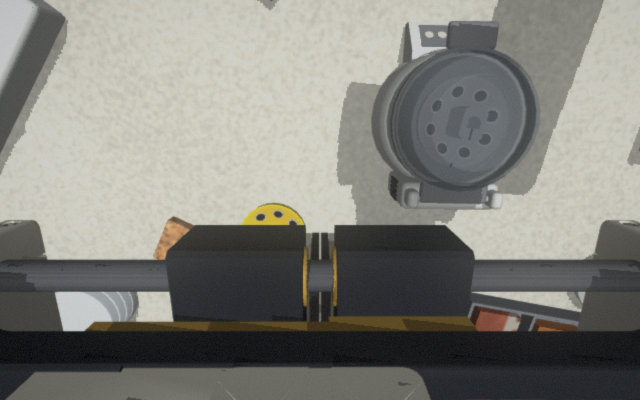

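View pics/s9.png

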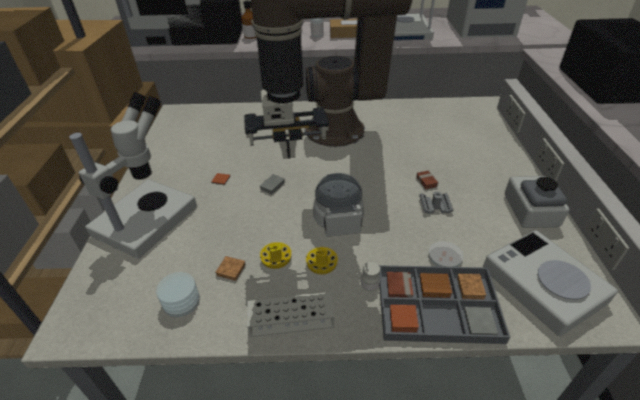

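View pics/s9c.png

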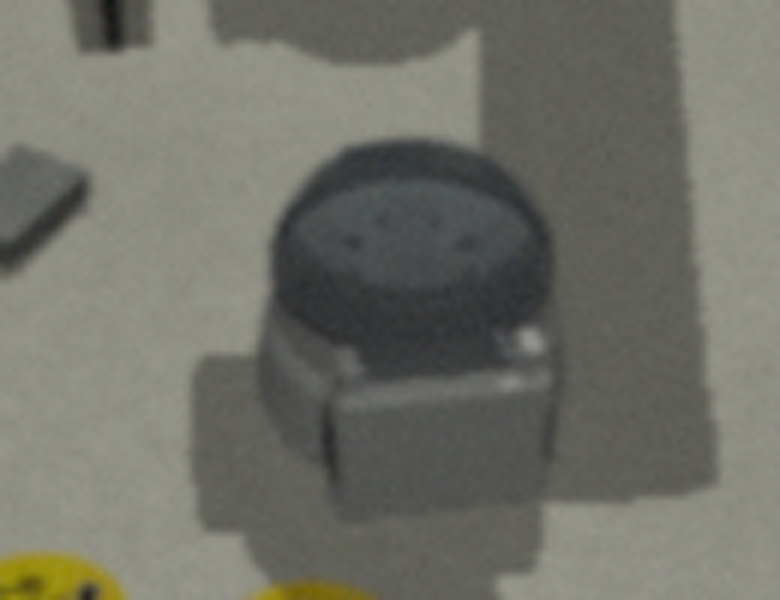

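The lid is flat and shut. The lip reads 91.7 mm, which is 93 mm after the same 1.3 mm low bias. The rotor is seated under it and the bystanders have not moved.

```bash
python3 -c "
from h import *
print(r.close_job())"
```

```text
the job is handed in; nothing more can be done
None
```

The tube rotor is on the spindle, pushed fully home, and the lid is shut. I handed the job in at about 21 s of the 67 s allowed.

- **Rotor:** I gripped it by the hub flats, matched the shaft flat (measured at about −2.5°) and lowered it until it met the seat at the expected height, with 28 N contact force. It was within about 1 mm of the seat when I released it. Afterwards the hub top read 116.5 mm in the camera, which is about 118 mm (the seated height) once the camera's 1.3 mm low reading is allowed for.
- **Lid:** I pushed the lip round its arc with the closed fingertips at 1–2 N, slowing near the end, until it stopped at lip height 93 mm with 23 N. I then lifted the hand clear, and the lip still read 91.7 mm raw, about 93 mm with the same correction.
- **Bystanders and clearance:** In the last scene and wrist pictures everything else was where it had been, and the robot was touching nothing.

- **Finger slip:** I told the fingers to close just as they began lifting off the hub, so they may have brushed it. The check picture straight after showed the rotor still seated.
- **Failed or disagreeing checks:** The network did not find the lid lip in the scene view with the arm behind it. Its hinge point gave a centrifuge angle of 16°, against about 7° from the lid edge, the lip and the front panel, so I used 7.5°.

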